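Unlock the hold-down slide and raise the setting stack

TASK

On the index fixture, squeeze the slide's latch tab, move the slide from its detent to the next one along the rail and let the latch lock there by itself, so that the hold-down finger clears the keyed base block. Then set the loose keyed block on the base block, its two lugs fully down in the two pockets, and let go. Leave the plain block and the other measuring things where they are.

Things in the scene. Friction and masses are not known exactly. Their poses are not given: they have to be found in the camera images.
- fixture: Index fixture, fixed: dark steel plate 195 x 260 x 12 mm, x -100 to 95, y -125 to 135 mm in its frame. Origin on the table; z up; the slide travels along its +y. Rail and slide stand towards its +x side, the base block towards -x. Behind the slide a grey housing (x 59 to 76 mm, top 31 mm above the table) hides the notches. 'Height' below: above the table.
- grip (a point): Middle of the solid end of the slide's aluminium grip, an upright wall 22 mm thick (fixture x), 100 mm long (fixture y: 80 mm before this point to 20 mm past it), height 40 to 78 mm. This point: mid-thickness, height 62 mm. Within 20 mm along y the wall is plain: a grasp here, closing along fixture x, does not touch the tab.
- finger_tip (a point): Free end of the slide's steel hold-down finger, on its top (height 46 mm), mid-width. The finger is 14 mm wide, 8 mm thick, runs 109 mm along fixture x from the front (-x) face of the grip, half-way along it, out to this point; its aluminium root block (18 x 19 mm) is 50 mm high.
- tab_face (a point): Centre of the outer (+x) face of the black ribbed latch tab behind the grip; tab 36 mm along fixture y, height 46 to 78 mm, this point at 62 mm and 60 mm before the grip point. At rest the face is 13.5 mm behind the grip's rear (+x) face: grip plus tab 35.5 mm thick, squeezed 28.5 mm. Squeeze it towards fixture -x, against the grip's front face.
- tab (a joint): Travel of the latch tab, m: 0 out (tooth in a notch, slide locked), 0.007 fully squeezed. Spring 8 N at first, 12 N fully in. Only fully squeezed does it let the slide leave a notch; locked, the slide has some 1.5 mm of play either way. Let go between notches, the tooth rides on the strip and the tab stays at about 0.006; over a notch it snaps out to 0 and locks.
- carriage (a joint): Position of the slide along fixture +y, m: about 0 at the start (first detent). The next detent is hidden in the housing and lies anywhere from 0.062 to 0.078; a third one lies 0.045 past it; travel ends at 0.128. Friction 2 N, about 2 N more with the tooth riding.
- lower: Keyed base block, aluminium, 48 x 70 x 24 mm (x, y, z), fixed on the fixture's plate, turned a little on it; origin at the centre of its underside. Its top (height 36 mm) has two pockets 17 x 15 mm (x, y), 8 mm deep, centred 20 mm either side of the middle along its y. At the start the hold-down finger lies 2 mm above its middle.
- keyed_center (a point): Centre of the loose keyed block (0.13 to 0.27 kg), half-way up its 28 mm: aluminium body 48 x 70 x 22 mm (x, y, z) on two lugs 14 x 12 mm, 6 mm high, 20 mm either side of the middle along its y; top pockets like the base block's. A half turn makes no difference. Seated, the body rests on the base block and this point is 32 mm above that block's origin; lugs have 1.5 mm play.
- plain_center (a point): Centre of a loose plain aluminium block 48 x 70 x 28 mm without pockets or lugs, not to be used. The two blocks may have changed places.
- ring_gauge: Steel ring gauge, 52 mm across, 18 mm high, loose; leave alone. Origin under its centre.
- hub: Flanged steel hub, flange 90 mm across, 45 mm high, loose; leave alone. Origin under its centre.
- micrometer: Outside micrometer lying flat, about 150 mm long, loose; leave alone. Origin under its frame.
- caliper: Dial caliper lying flat, 220 mm long, loose; leave alone. Origin under its middle.
Not all that is in view belongs to the job. What is shaped like the part that bears keyed_center but black is not meant.

How it is judged (in metres and radians):
On the way:
1. the slide is locked in the next detent: tab fully out (within 2 mm), slide at 0.058 to 0.082 m (value of joint tab below 0.002 m and value of joint carriage between 0.058 and 0.082 m), for 0.2 s.
At the end, for the whole second after the job is handed in: The slide is locked in the next detent (tab out to within 2 mm, slide at 0.058 to 0.082 m) and the keyed block lies level and at rest on the base block, lugs fully down in the pockets (height within 2 mm, centre within 5 mm, turned less than 0.2 rad, or a half turn from that) (all of step 1 and horizontal distance between keyed_center and lower below 0.005 m and z of keyed_center in the frame of lower between 0.03 and 0.034 m and angle between the y axis of keyed_center and the y axis of lower, either way round below 0.2 rad and angle between keyed_center's own z axis and vertical below 0.05 rad and linear speed of keyed below 0.02 m/s); the robot touches nothing.
It fails at once if the plain block or another loose measuring thing is moved by more than 30 mm (distance of any of plain_center, ring_gauge, hub, micrometer, caliper from where it was at the start of the episode above 0.03 m).
It also fails if it takes over 58 s, if anything falls off the work surface, if the arm or the gripper's body presses on something with over 40 N, if the wrist force passes 120 N, or if a joint passes its speed limit or range.

ROBOT

A 6-joint arm with a two-finger parallel gripper is mounted at the origin on the work surface. World frame = base frame: x ahead of the robot, y to its left, z up, the work surface at z = 0. Lengths are in mm, angles in degrees, forces in N, time in s.
With the tool pointing down it reaches from about 300 to 850 mm from the base axis. Payload 4.2 kg.
Tool frame: the origin (TCP) lies between the finger pads; the fingertips stand 25 mm ahead of it and the grasp point (between the pads) lies 6 mm ahead of it; x points along the fingers, y is the direction in which the jaws open and shut, and the axes are right-handed (so a half turn about x gives the same grasp; the last joint's range is limited). The gripper opens to 91 mm and grips with 3 to 60 N. Pads are 32 mm wide; open, the fingers measure 118 mm over their backs; the gripper's body (76 mm by 178 mm) begins 60 mm behind the grasp point.
Start: joints at [75.115, 18.312, 89.639, -0, 72.044, -1.146], TCP at [136.568, 558.56, 238.976] pointing down, gripper open.
Joint ranges: [-177.97, 177.97], [-48.28, 115.42], [12.27, 149.76], [-77.06, 257.06], [2.81, 150.46], [-146.56, 146.56]. Speed limits (degrees/s): [147.25, 147.25, 180, 180, 180, 180].

INTERFACE

Orientations are given as [roll, pitch, yaw] about the fixed x, y, z axes, in that order (R = Rz(yaw) Ry(pitch) Rx(roll)).
In Python, from workcell import env gives the robot as it stands.
- The arm moves only by the tool jog_arm, never from a script. Its argument "plan" is one flat list of numbers, 4 for each row, row after row: the shift along the tool's x, y, z in cm, then the turn about the tool's x in units of 6 degrees (1.0 is 6 degrees). In form: [tx, ty, tz, turn, tx, ty, tz, turn, ...]. A call has 1 to 12 rows; each row shifts and turns the commanded pose from where the row before left it, along the tool's axes as they then stand; what a row does not reach is not made up. A row lasts 1/12 s, in which the tool goes at most 41.7 mm and 7.16 degrees, less where a joint would pass 70% of its speed; a pose out of reach is approached as far as the arm can. A call with a gripper value outside its range is refused whole. "claw" is the finger opening in cm, from 0 to 9.12, set as the call begins (left out, the last holds). The fingers move at their own pace and stop on an object; "newtons" is the grip in N (left out, the last holds). Time passes only in rows, so rows that do not move let the fingers close. It gives the time, the measured TCP pose, the force and the opening at its end, in the units of the state.
- env.state(): the state, without advancing time (a new reading comes with each control period).
- env.grab_frame(name): name is "side" or "top"; returns the picture (420x560x3 uint8, red, green, blue); there is no depth.
- env.calibration(name): a dict with "vertical_fov" (degrees; the focal length in pixels is half the picture's height over the tangent of half this angle, whatever the lens; pixels are square), "cx", "cy" (the principal point, pixels), "origin" and "orientation" of the camera in the world. Camera axes: x right, y down, z forward; pixel columns grow to the right and rows downward; lengths in mm; the calibration is good to about 2 mm. A picture is of the moment at which its call begins. calibration takes no time and is no camera call.
- env.job_done(): hands the job in, once; it reports no verdict.
The state is a dict: "time_s": time; "qpos": joint angles; "qvel": joint speeds; "effort": joint torques, N m; "ee_pos": TCP position; "ee_rot": TCP orientation; "force": force on the tool from outside, world axes, zero at the start; "torque": the same for the moment, N m; "gripper_width": finger opening in mm.
Only numpy, scipy, OpenCV 4.12 (cv2) and the standard library are available. Lean on these libraries where they do the work, as an engineer would, in place of code of your own. Each camera call takes 0.05 s, during which the arm holds its last target.

## Working session

There is one attempt and no reset: what is moved stays moved. The work goes in short steps, Python scripts to look and compute and a tool call to move; the robot and the scene stay as the last step left them, time stands still between calls to the robot, and variables do not carry over. Pictures are saved under pics/ and viewed, and the job is handed in when it is done.

Besides the shell and the picture viewer there is one more tool, called after "Request:" as name(argument=value, ...), one argument or row to a line, values as JSON. jog_arm: Moves the arm, as the interface text tells. Its arguments: {"type":"object","properties":{"plan":{"type":"array"},"claw":{"type":"number"},"newtons":{"type":"number"}},"required":["plan"]}

```bash
mkdir -p pics; ls
python3 - <<'E'
from workcell import env
import cv2
print(env.state())
for n in("side","top"):
    print(n,env.calibration(n))
    cv2.imwrite(f"pics/{n}0.png",env.grab_frame(n)[:,:,::-1])
E
```

```text
pics
{'time_s': 0.0, 'qpos': array([ 7.51172390e+01,  1.83516356e+01,  8.97077160e+01, -2.46817421e-03,
        7.20439162e+01, -1.14854070e+00]), 'qvel': array([ 0.04420194, -0.0278156 , -0.00250405, -0.04541051,  0.05451276,
       -0.03117228]), 'effort': array([ 1.45893551e-03, -4.12467706e+01, -2.31982791e+01,  7.28265988e-02,
        4.56990651e-02, -1.51758968e-04]), 'ee_pos': array([136.43120775, 558.09276533, 238.1114283 ]), 'ee_rot': array([ -89.84681669,   89.89670554, -103.58027399]), 'force': array([ 0.22274222, -0.13796952,  0.86878741]), 'torque': array([-0.03899371, -0.01790124, -0.03039298]), 'gripper_width': 91.1560781751234}
side {'vertical_fov': 56.14258785710283, 'cx': 276.2622076477869, 'cy': 202.8430754671331, 'origin': array([ 439.49660718,  806.695402  , 1007.52164191]), 'orientation': array([-138.36475323,    0.7458644 , -176.15230882])}
top {'vertical_fov': 51.798651769786815, 'cx': 280.12855982877585, 'cy': 208.67058405602037, 'origin': array([ 403.95035583,  -11.73640849, 1254.42376006]), 'orientation': array([-175.09112759,    1.2539927 ,  -89.39467224])}
```

View pics/side0.png

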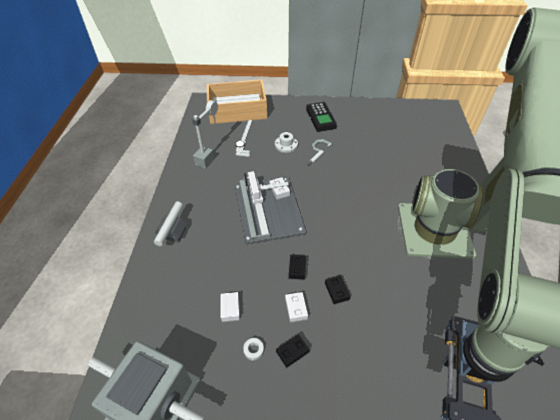

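View pics/top0.png

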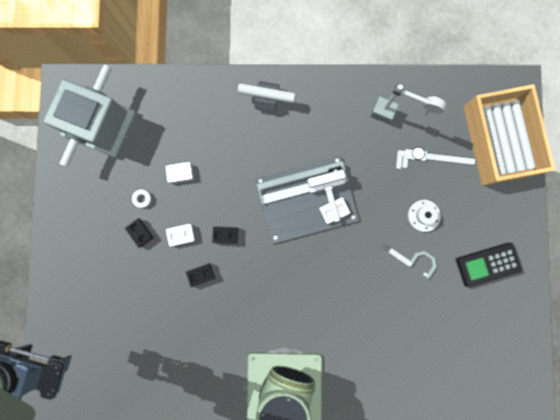

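Run:
```python
import cv2
t=cv2.imread("pics/top0.png");s=cv2.imread("pics/side0.png")
def c(im,x0,y0,w,h,k,n): cv2.imwrite(n,cv2.resize(im[y0:y0+h,x0:x0+w],None,fx=k,fy=k,interpolation=cv2.INTER_CUBIC))
c(t,250,145,115,105,7,"pics/c_topfix.png") if 105*7<=600 else c(t,250,150,120,100,6,"pics/c_topfix.png")
c(s,228,165,84,84,7,"pics/c_sidefix.png")
c(t,120,155,130,100,6,"pics/c_topblk.png")
c(s,210,240,150,110,5,"pics/c_sideblk.png")
```

```text
(no output)
```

View pics/c_topfix.png

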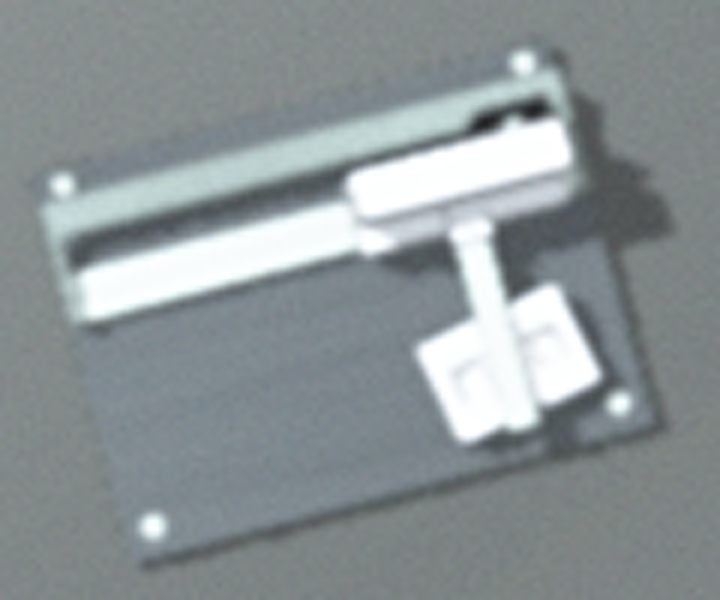

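View pics/c_sidefix.png

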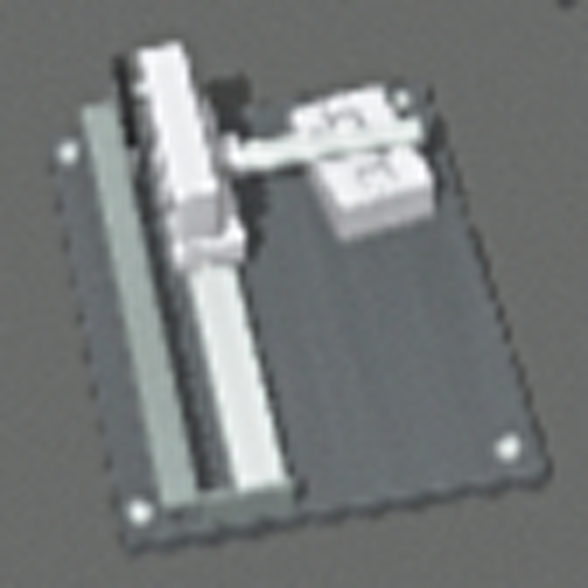

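View pics/c_topblk.png

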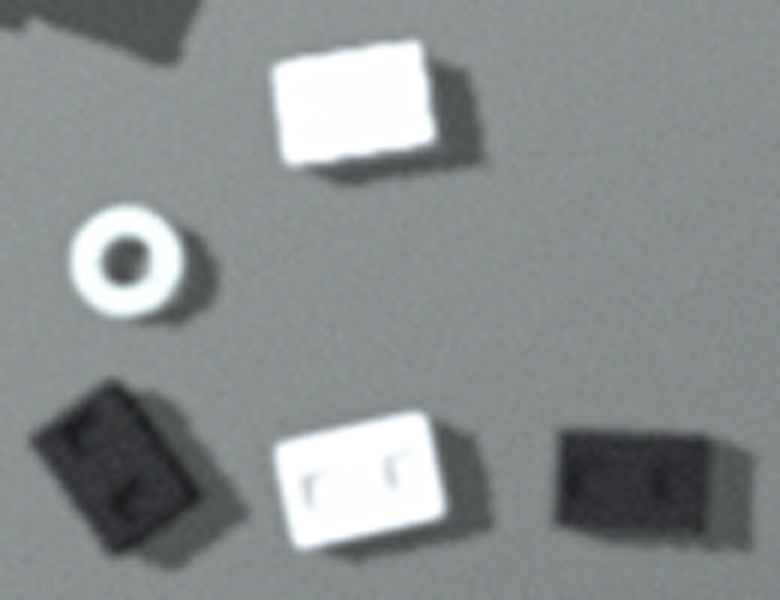

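View pics/c_sideblk.png

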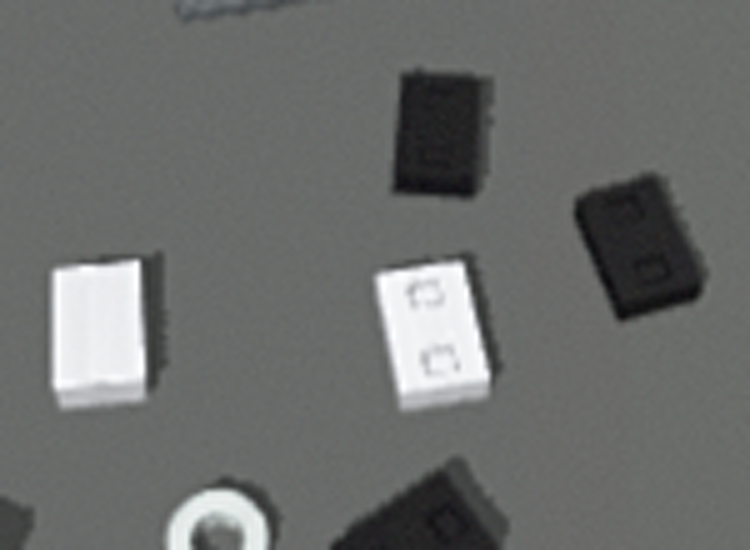

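```bash
cat > h.py <<'E'
import numpy as np, cv2
from workcell import env
from scipy.spatial.transform import Rotation as Ro
from scipy.optimize import least_squares
def cam(n):
    c=env.calibration(n); R=Ro.from_euler('xyz',c['orientation'],degrees=True).as_matrix()
    f=210/np.tan(np.radians(c['vertical_fov']/2)); return R,np.array(c['origin']),f,c['cx'],c['cy']
C={n:cam(n) for n in('side','top')}
def proj(n,P,d=0):
    R,o,f,cx,cy=C[n]; q=(np.atleast_2d(P)-o-d)@R; return np.c_[cx+f*q[:,0]/q[:,2],cy+f*q[:,1]/q[:,2]]
def ray(n,u,z):
    R,o,f,cx,cy=C[n]; v=R@np.array([(u[0]-cx)/f,(u[1]-cy)/f,1]); return o+v*(z-o[2])/v[2]
def place(p,L):
    a=p[2];r=np.array([[np.cos(a),-np.sin(a),0],[np.sin(a),np.cos(a),0],[0,0,1]]); return np.atleast_2d(L)@r.T+[p[0],p[1],0]
def fit(obs,p0):  # obs list of (cam,uv,local)
    def r(p): return np.concatenate([(proj(n,place(p,l))[0]-u) for n,u,l in obs])
    s=least_squares(r,p0,loss='soft_l1'); return s.x, r(s.x).reshape(-1,2)
def crop(n,x0,y0,w,h,k,fn,img=None):
    im=env.grab_frame(n)[:,:,::-1] if img is None else img
    cv2.imwrite(fn,cv2.resize(im[y0:y0+h,x0:x0+w],None,fx=k,fy=k,interpolation=cv2.INTER_CUBIC)); return im
def uc(p,x0,y0,k): return np.array([(p[0]+.5)/k-.5+x0,(p[1]+.5)/k-.5+y0])
E
cat > fit0.py <<'E'
from h import *
T=lambda p:uc(p,250,150,6); S=lambda p:uc(p,228,165,7)
fx=[('top',T((143,565)),(-100,135,12)),('top',T((662,425)),(-100,-125,12)),('top',T((555,45)),(95,-125,12)),('top',T((33,180)),(95,135,12))]
fs=[('side',S((550,480)),(-100,135,12)),('side',S((128,545)),(95,135,12)),('side',S((55,160)),(95,-125,12)),('side',S((430,95)),(-100,-125,12))]
def corners(a,b,z): return [(-a,b,z),(a,b,z),(a,-b,z),(-a,-b,z)]
for nm,o in(('fxtop',fx),('fxside',fs),('fxboth',fx+fs)):
    p,e=fit(o,[480,-60,0.2]); print(nm,p[:2].round(1),np.degrees(p[2]).round(2),np.abs(e).max().round(2), e.round(1).tolist())
# top image: world x up, y left
L=[('top',T(a),l) for a,l in zip([(415,350),(557,283),(603,378),(463,443)],[(24,35,36),(24,-35,36),(-24,-35,36),(-24,35,36)])]
Ls=[('side',S(a),l) for a,l in zip([(293,108),(383,85),(433,182)],[(24,-35,36),(-24,-35,36),(-24,35,36)])]
for nm,o in(('Ltop',L),('Lside',Ls),('Lboth',L+Ls)):
    p,e=fit(o,[440,-100,0.4]); print(nm,p[:2].round(1),np.degrees(p[2]).round(2), e.round(1).tolist())
T=lambda p:uc(p,120,155,6); S=lambda p:uc(p,210,240,5)
K=[('top',T(a),l) for a,l in zip([(273,443),(422,410),(446,510),(297,550)],[(24,35,28),(24,-35,28),(-24,-35,28),(-24,35,28)])]
Ks=[('side',S(a),l) for a,l in zip([(375,272),(465,260),(490,380),(400,395)],[(24,-35,28),(-24,-35,28),(-24,35,28),(24,35,28)])]
for nm,o in(('Ktop',K),('Kside',Ks),('Kboth',K+Ks)):
    p,e=fit(o,[440,200,0.2]); print(nm,p[:2].round(1),np.degrees(p[2]).round(2), e.round(1).tolist())
E
python3 fit0.py
```

```text
fxtop [540.1 -66.4] 15.64 1.01 [[-0.7, 0.7], [0.5, 0.4], [-0.2, -1.0], [0.4, -0.2]]
fxside [538.6 -55.6] 14.98 2.48 [[0.6, 0.5], [-0.3, 1.4], [-0.3, -2.5], [0.1, -1.2]]
fxboth [539.6 -64.2] 15.23 4.12 [[-1.8, 0.6], [-0.5, 0.9], [-0.7, -0.6], [-0.3, -0.4], [0.4, -1.8], [-0.1, -0.8], [-0.4, -4.1], [-0.3, -2.9]]
Ltop [ 505.4 -137.4] 25.86 [[0.9, -0.1], [-0.4, 0.5], [-0.6, -0.1], [0.3, -0.3]]
Lside [ 505.3 -135.8] 383.0 [[-0.0, 0.1], [0.1, 0.1], [-0.1, -0.1]]
Lboth [ 505.2 -137. ] 1825.08 [[0.8, -0.2], [-0.4, 0.7], [-0.8, 0.2], [-0.0, -0.3], [-0.2, 0.1], [-0.3, -0.2], [0.2, -0.7]]
Ktop [433.4 302. ] 14.39 [[0.7, 0.6], [-0.3, 0.2], [-0.6, -0.1], [0.3, -0.8]]
Kside [432.4 303.5] 12.72 [[0.5, 0.5], [-0.4, 0.4], [-0.2, -0.2], [0.0, -0.5]]
Kboth [433.  302.7] 13.61 [[0.5, 0.6], [-0.5, 0.5], [-1.0, 0.3], [-0.1, -0.8], [0.2, 0.4], [-0.8, 0.0], [-0.2, -0.7], [0.1, -0.7]]
```

```bash
cat > ov.py <<'E'
from h import *
def ov(n,img,x0,y0,w,h,k,fn,polys):
    im=cv2.resize(img[y0:y0+h,x0:x0+w],None,fx=k,fy=k,interpolation=cv2.INTER_CUBIC)
    for p,L,c in polys:
        u=proj(n,place(p,L)); u=((u-[x0,y0]+.5)*k-.5)
        cv2.polylines(im,[np.round(u*8).astype(np.int32)],True,c,1,cv2.LINE_AA,3)
    cv2.imwrite(fn,im)
def rect(xa,xb,ya,yb,z): return [(xa,ya,z),(xb,ya,z),(xb,yb,z),(xa,yb,z)]
E
python3 - <<'E'
from ov import *
t=cv2.imread("pics/top0.png");s=cv2.imread("pics/side0.png")
F=[540.1,-66.4,np.radians(15.6)];L=[505.4,-137,np.radians(25.4)];K=[433,302.5,np.radians(13.8)]
fp=[(F,rect(-100,95,-125,135,12),(0,0,255)),(F,rect(59,76,-125,135,31),(0,255,0)),(L,rect(-24,24,-35,35,36),(255,0,0))]
ov('top',t,250,150,120,100,6,"pics/o_top.png",fp); ov('side',s,228,165,84,84,7,"pics/o_side.png",fp)
kp=[(K,rect(-24,24,-35,35,28),(0,0,255)),(K,rect(-24,24,-35,35,6),(0,0,255))]
a=cv2.resize
ov('top',t,150,210,60,50,10,"pics/o_k1.png",kp);ov('side',s,270,280,60,50,10,"pics/o_k2.png",kp)
E
```

```text
(no output)
```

View pics/o_top.png

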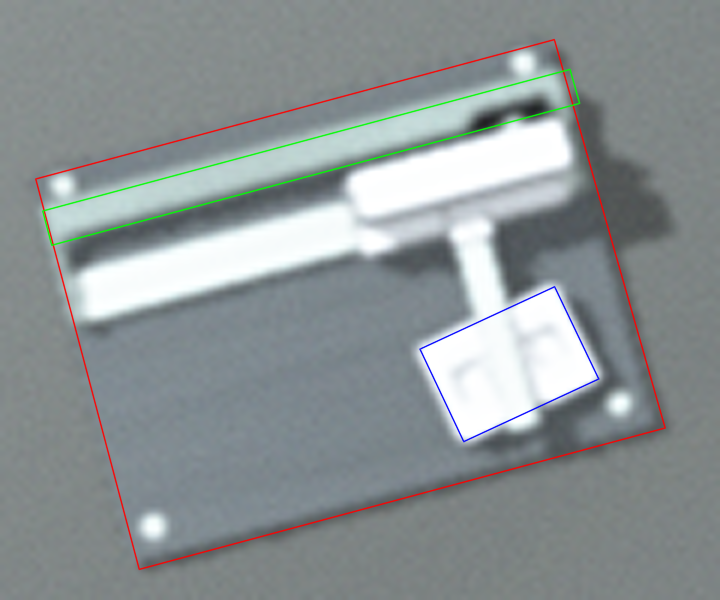

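View pics/o_side.png

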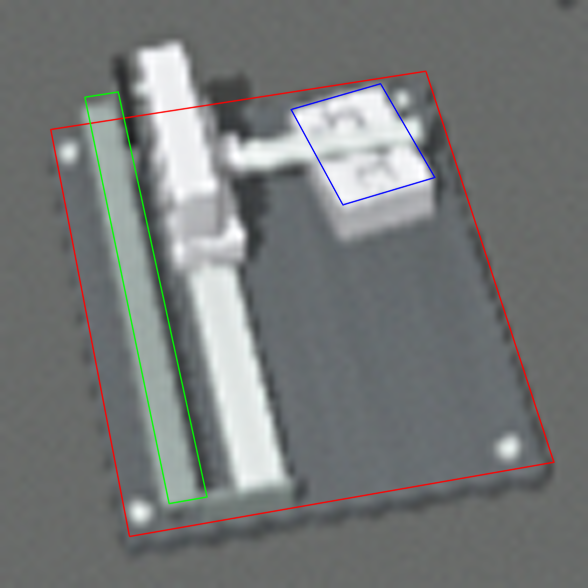

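View pics/o_k1.png

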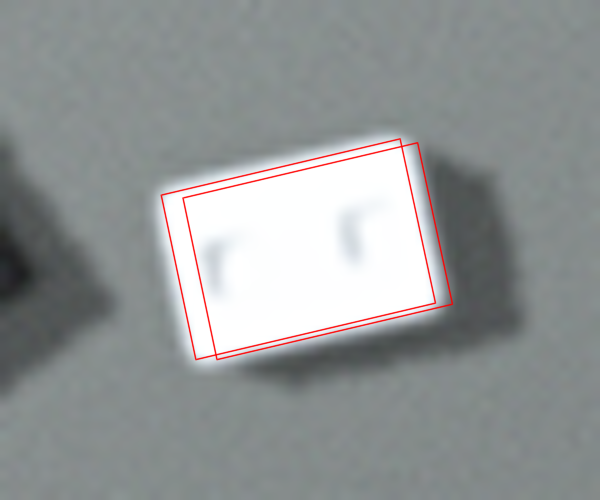

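View pics/o_k2.png

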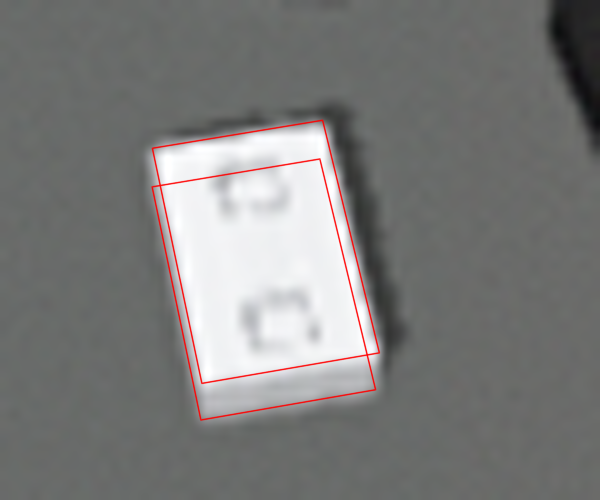

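Run:
```python
from ov import *
T=lambda p:uc(p,250,150,6); S=lambda p:uc(p,228,165,7)
a=[('top',T(q),l) for q,l in zip([(347,178),(560,117),(575,162),(360,220)],[(11,50,78),(11,-50,78),(-11,-50,78),(-11,50,78)])]
b=[('side',S(q),l) for q,l in zip([(138,50),(183,42),(217,187),(175,195)],[(11,-50,78),(-11,-50,78),(-11,50,78),(11,50,78)])]
F=np.array([540,-65.5,np.radians(15.4)])
for nm,o in(('t',a),('s',b),('both',a+b)):
    p,e=fit(o,[590,-100,.27]); r=place([0,0,-F[2]],[p[0]-F[0],p[1]-F[1],0]).round(1)
    print(nm,p[:2].round(1),np.degrees(p[2]).round(1),e.round(1).tolist(),'fix',r)
G=p
t=cv2.imread("pics/top0.png");s=cv2.imread("pics/side0.png")
fp=[([G[0],G[1],F[2]],rect(-11,11,-50,50,78),(0,0,255)),([G[0],G[1],F[2]],rect(-11,11,-50,50,40),(0,0,255)),([G[0],G[1],F[2]],rect(-120,-11,-7,7,46),(255,0,0)),([G[0],G[1],F[2]],rect(11,24.5,-48,-12,78),(0,255,255))]
ov('top',t,300,150,70,60,10,"pics/o_top2.png",fp); ov('side',s,235,165,60,60,10,"pics/o_side2.png",fp)
```

```text
t [ 590.8 -110.7] 16.2 [[0.3, -0.4], [-0.1, -0.0], [-0.4, 0.1], [0.3, 0.3]] fix [[ 37.  -57.1   0. ]]
s [ 590.8 -108.6] 15.9 [[0.0, -0.2], [-0.1, -0.0], [0.4, 0.1], [-0.3, 0.0]] fix [[ 37.5 -55.    0. ]]
both [ 590.8 -110.1] 16.0 [[0.0, -0.4], [-0.3, -0.0], [-0.6, 0.1], [0.1, 0.2], [0.0, -0.5], [-0.1, -0.3], [0.4, -0.3], [-0.2, -0.3]] fix [[ 37.2 -56.5   0. ]]
```

View pics/o_top2.png

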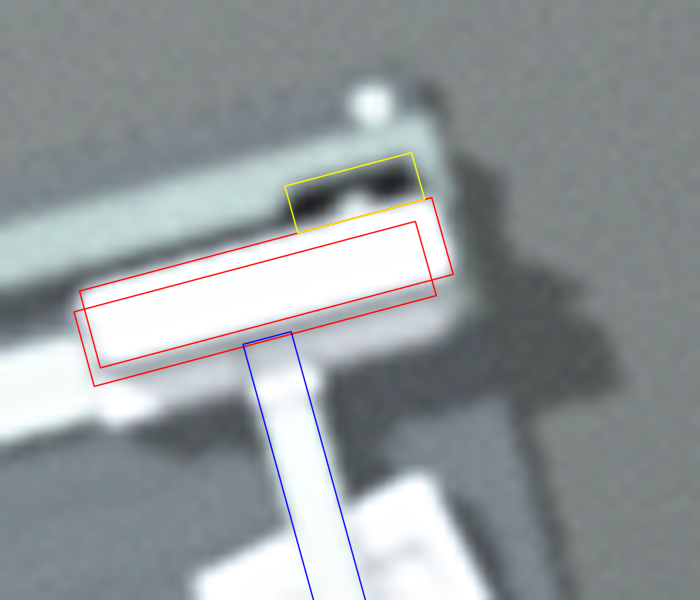

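View pics/o_side2.png

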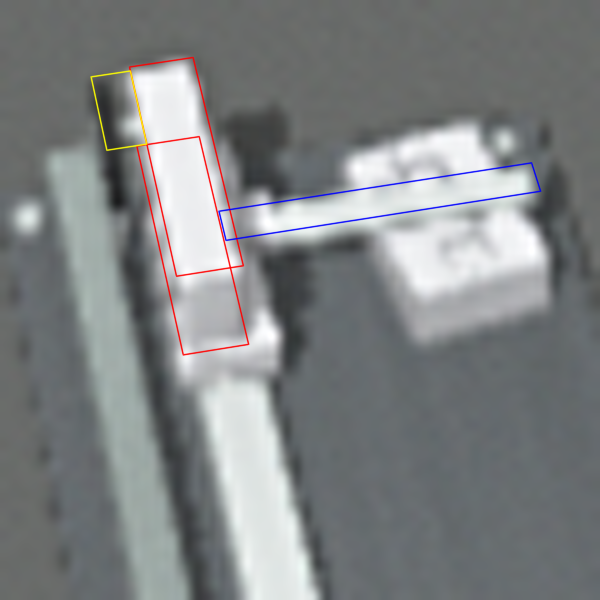

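```bash
cat > plan.py <<'E'
from h import *
F=np.array([540,-65.5,np.radians(15.6)]); G=np.array([590.8,-110.0,np.radians(15.6)])
L=[505.4,-137,np.radians(25.4)];K=[433,302.5,np.radians(13.8)]
def plan(tx,ty,tz,yaw,jaw):
    """yaw deg of block x axis; jaw: direction (deg) of tool y, mod 180"""
    s=env.state(); R=Ro.from_euler('xyz',s['ee_rot'],degrees=True).as_matrix(); p=s['ee_pos']
    # rotate about tool x so tool y -> jaw
    best=None
    for j in(jaw,jaw+180):
        d=np.array([np.cos(np.radians(j)),np.sin(np.radians(j)),0])
        v=R.T@d; a=np.degrees(np.arctan2(v[2],v[1]))
        if best is None or abs(a)<abs(best): best=a
    d=R.T@(np.array([tx,ty,tz])-p); 
    R2=R@Ro.from_euler('x',best,degrees=True).as_matrix(); d2=R2.T@(np.array([tx,ty,tz])-p)
    print('t',round(s['time_s'],2),'pos',p.round(1),'tool axes y,z world',R[:2,1].round(3),R[:2,2].round(3),'tilt',R[:,0].round(4),'q6',s['qpos'][5].round(1),'w',round(s['gripper_width'],1),'F',np.round(s['force'],1))
    print('turn units',round(best/6,2),'shift cm before-turn axes',(d/10).round(2),' after-turn axes',(d2/10).round(2),'y,z after',R2[:2,1].round(2),R2[:2,2].round(2))
E
python3 - <<'E'
from plan import *
t=place(G,(3.5,-33,0))[0]; print(t)
plan(t[0],t[1],140,0,15.6)
E
```

```text
[ 603.04542306 -140.84314533    0.        ]
t 0.1 pos [136.5 558.2 238.2] tool axes y,z world [0.238 0.971] [ 0.971 -0.238] tilt [-4.0e-04 -1.5e-03 -1.0e+00] q6 -1.1 w 91.6 F [-0.6  0.8  1.4]
turn units 10.11 shift cm before-turn axes [  9.91 -56.8   61.93]  after-turn axes [ 9.91 26.15 79.86] y,z after [0.96 0.27] [ 0.27 -0.96]
```

Request:
jog_arm(
  plan=[0, 0, 0, 1.01, 0, 0, 0, 1.01, 0, 0, 0, 1.01, 0, 0, 0, 1.01, 0, 0, 0, 1.01, 0, 0, 0, 1.01, 0, 0, 0, 1.01, 0, 0, 0, 1.01, 0, 0, 0, 1.01, 0, 0, 0, 1.02],
)

```text
time_s: 0.93
ee_pos: [136.5, 558.3, 238.5]
ee_rot: [-31.8, 89.9, -106.5]
force: [0.5, -0.3, 0.1]
gripper_width: 91.3
```

Request:
jog_arm(
  plan=[0, 1, 3, 0, 0, 1, 3.2, 0, 0, 1, 3.2, 0, 0, 1, 3.2, 0, 0, 1, 3.2, 0, 0, 1, 3.2, 0, 0, 1, 3.2, 0, 0, 1, 3.2, 0, 0, 1, 3.2, 0, 0, 1, 3.2, 0, 0, 1, 3.2, 0, 0, 1, 3.2, 0],
)

```text
time_s: 1.93
ee_pos: [355.2, 221.3, 238.8]
ee_rot: [-92.2, 90.0, -166.6]
force: [-0.1, 1.6, 0.2]
gripper_width: 91.5
```

Request:
jog_arm(
  plan=[0, 1, 3.2, 0, 0, 1, 3.2, 0, 0, 1, 3.2, 0, 0, 1, 3.2, 0, 0, 1, 3.2, 0, 0, 1, 3.2, 0, 0, 1, 3.2, 0, 0, 1, 3.2, 0, 0, 1, 3.2, 0, 0, 1, 3.2, 0, 0, 1, 3.2, 0, 0, 1, 3.2, 0],
)

```text
time_s: 2.93
ee_pos: [574.1, -116.2, 238.4]
ee_rot: [-128.1, 89.9, 157.5]
force: [0.3, 0.3, -0.8]
gripper_width: 91.3
```

Run:
```python
from plan import *
t=place(G,(3.5,-33,0))[0]; print(t)
plan(t[0],t[1],140,0,15.6)
```

```text
[ 603.04542306 -140.84314533    0.        ]
t 2.93 pos [ 574.1 -116.2  238.4] tool axes y,z world [0.963 0.269] [ 0.269 -0.963] tilt [-1.e-03  4.e-04 -1.e+00] q6 -28.2 w 91.3 F [ 0.3  0.3 -0.8]
turn units -0.0 shift cm before-turn axes [9.84 2.14 3.15]  after-turn axes [9.84 2.13 3.15] y,z after [0.96 0.27] [ 0.27 -0.96]
```

Request:
jog_arm(
  plan=[2, 1, 1.5, 0, 2, 1.1, 1.6, 0, 2, 0, 0, 0, 2, 0, 0, 0, 1.8, 0, 0, 0, 0, 0, 0, 0],
)

```text
time_s: 3.43
ee_pos: [599.6, -138.4, 136.4]
ee_rot: [-120.0, 89.5, 165.6]
force: [-1.1, 0.3, -0.6]
gripper_width: 91.4
```

Run:
```python
from plan import *
t=place(G,(3.5,-33,0))[0]
plan(t[0],t[1],70,0,15.6)
crop('top',280,110,110,110,5,'pics/t1.png'); crop('side',200,110,110,110,5,'pics/s1.png')
p=env.state()['ee_pos']; print([(n,proj(n,p-[0,0,25])) for n in C])
```

```text
t 3.43 pos [ 599.6 -138.4  136.4] tool axes y,z world [0.963 0.269] [ 0.269 -0.963] tilt [-0.0089  0.0023 -1.    ] q6 -29.7 w 91.4 F [-1.1  0.3 -0.6]
turn units -0.0 shift cm before-turn axes [6.64 0.32 0.36]  after-turn axes [6.64 0.32 0.36] y,z after [0.96 0.27] [ 0.27 -0.96]
[('side', array([[249.91774757, 166.6241661 ]])), ('top', array([[338.13615037, 171.47053431]]))]
```

View pics/t1.png

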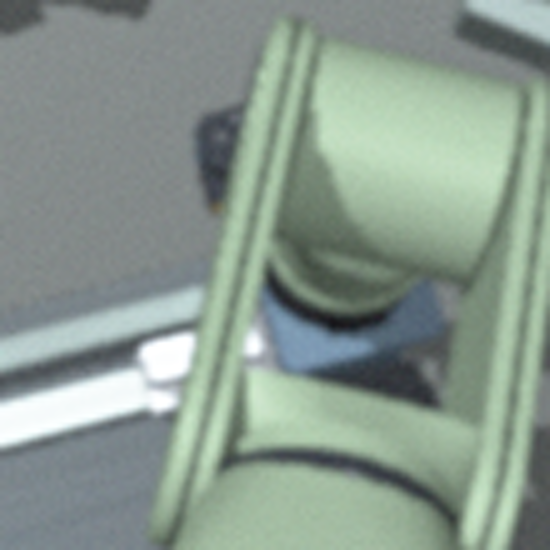

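View pics/s1.png

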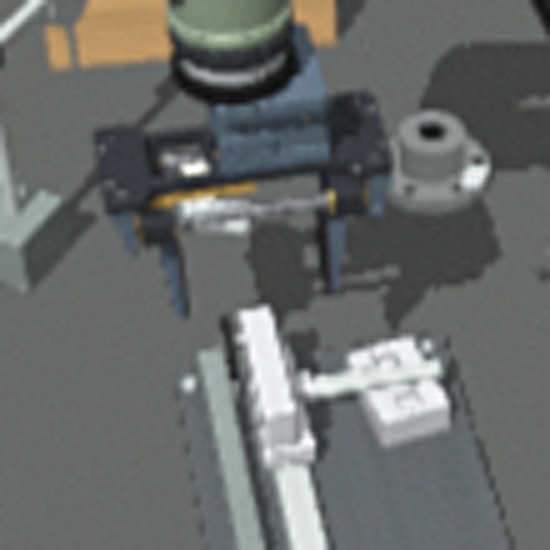

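Request:
jog_arm(
  plan=[0, 0, 0, 0, 1.5, 0, 0, 0, 1.0, 0, 0, 0, 0, 0, 0, 0, 0, 0, 0, 0],
)

```text
time_s: 3.95
ee_pos: [602.2, -138.8, 116.1]
ee_rot: [-137.5, 90.0, 148.1]
force: [-0.5, -0.3, 0.6]
gripper_width: 91.0
```

Run:
```python
from plan import *
t=place(G,(3.5,-33,0))[0]
plan(t[0],t[1],70,0,15.6)
crop('side',225,140,60,60,10,'pics/s2.png')
```

```text
t 3.95 pos [ 602.2 -138.8  116.1] tool axes y,z world [0.963 0.269] [ 0.269 -0.963] tilt [-2.e-04  2.e-04 -1.e+00] q6 -29.7 w 91.0 F [-0.5 -0.3  0.6]
turn units 0.0 shift cm before-turn axes [4.61 0.03 0.22]  after-turn axes [4.61 0.03 0.22] y,z after [0.96 0.27] [ 0.27 -0.96]
```

View pics/s2.png

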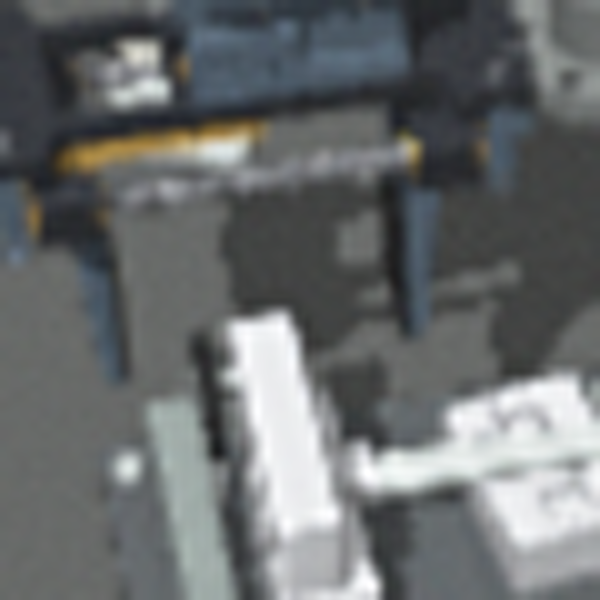

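Request:
jog_arm(
  plan=[1.5, 0, 0.2, 0, 1.5, 0, 0, 0, 1.1, 0, 0, 0, 0.5, 0, 0, 0, 0, 0, 0, 0, 0, 0, 0, 0],
)

```text
time_s: 4.5
ee_pos: [603.1, -140.9, 70.3]
ee_rot: [68.9, 90.0, -5.5]
force: [-0.3, 0.2, -0.9]
gripper_width: 91.3
```

Request:
jog_arm(
  plan=[0, 0, 0, 0, 0, 0, 0, 0, 0, 0, 0, 0, 0, 0, 0, 0, 0, 0, 0, 0, 0, 0, 0, 0, 0, 0, 0, 0, 0, 0, 0, 0],
  claw=2.0,
  newtons=30,
)

```text
time_s: 5.17
ee_pos: [604.2, -140.5, 70.1]
ee_rot: [85.7, 89.8, 11.3]
force: [7.4, 4.3, -6.7]
gripper_width: 40.9
```

Run:
```python
from plan import *
t=place(G,(3.5,-33,0))[0]
plan(t[0],t[1],70,0,15.6)
crop('side',225,140,60,60,10,'pics/s3.png')
```

```text
t 5.17 pos [ 604.2 -140.5   70.1] tool axes y,z world [0.963 0.268] [ 0.268 -0.963] tilt [ 3.6e-03  7.0e-04 -1.0e+00] q6 -29.8 w 40.9 F [ 7.4  4.3 -6.7]
turn units -0.01 shift cm before-turn axes [ 0.01 -0.12  0.  ]  after-turn axes [ 0.01 -0.12  0.  ] y,z after [0.96 0.27] [ 0.27 -0.96]
```

View pics/s3.png

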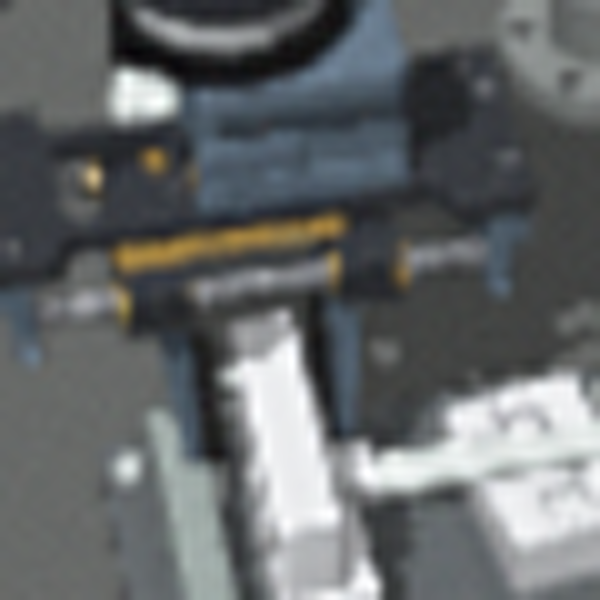

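Request:
jog_arm(
  plan=[0, 0, 0, 0, 0, 0, 0, 0, 0, 0, 0, 0, 0, 0, 0, 0, 0, 0, 0, 0, 0, 0, 0, 0],
)

```text
time_s: 5.72
ee_pos: [603.6, -140.7, 70.0]
ee_rot: [85.5, 89.9, 11.1]
force: [4.8, 1.6, -3.4]
gripper_width: 28.2
```

Request:
jog_arm(
  plan=[0, 0, -0.2, 0, 0, 0, -0.4, 0, 0, 0, -0.5, 0, 0, 0, -0.5, 0, 0, 0, -0.4, 0, 0, 0, 0, 0],
)

```text
time_s: 6.22
ee_pos: [598.1, -120.9, 70.0]
ee_rot: [87.6, 89.9, 13.2]
force: [5.5, 2.3, -3.8]
gripper_width: 27.9
```

Run:
```python
from plan import *
plan(604,-140.5,70,0,15.6)
crop('side',225,140,80,60,10,'pics/s4.png')
```

```text
t 6.22 pos [ 598.1 -120.9   70. ] tool axes y,z world [0.963 0.269] [ 0.269 -0.963] tilt [ 1.9e-03  4.0e-04 -1.0e+00] q6 -28.2 w 27.9 F [ 5.5  2.3 -3.8]
turn units -0.0 shift cm before-turn axes [0.   0.04 2.05]  after-turn axes [0.   0.04 2.05] y,z after [0.96 0.27] [ 0.27 -0.96]
```

View pics/s4.png

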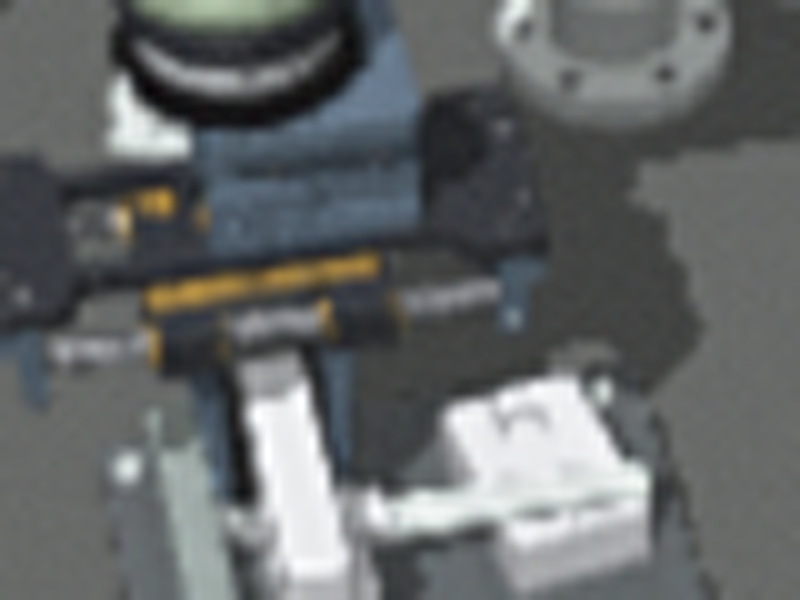

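Request:
jog_arm(
  plan=[0, 0, -0.4, 0, 0, 0, -0.5, 0, 0, 0, -0.5, 0, 0, 0, -0.5, 0, 0, 0, -0.5, 0, 0, 0, -0.4, 0, 0, 0, 0, 0, 0, 0, 0, 0],
)

```text
time_s: 6.93
ee_pos: [590.5, -93.9, 70.0]
ee_rot: [99.8, 89.9, 25.4]
force: [3.6, 3.2, -3.8]
gripper_width: 28.1
```

Request:
jog_arm(
  plan=[0, 0, 0, 0, 0, 0, 0, 0, 0, 0, 0, 0, 0, 0, 0, 0, 0, 0, 0, 0, 0, 0, 0, 0],
  claw=7.5,
)

```text
time_s: 7.43
ee_pos: [589.4, -94.7, 69.9]
ee_rot: [-103.5, 89.9, -177.9]
force: [-0.3, 0.5, 0.2]
gripper_width: 64.9
```

Run:
```python
from plan import *
plan(604,-140.5,70,0,15.6)
crop('side',225,150,80,60,10,'pics/s5.png')
```

```text
t 7.43 pos [589.4 -94.7  69.9] tool axes y,z world [0.963 0.269] [ 0.269 -0.963] tilt [-0.001 -0.    -1.   ] q6 -25.8 w 64.9 F [-0.3  0.5  0.2]
turn units 0.0 shift cm before-turn axes [-0.01  0.17  4.8 ]  after-turn axes [-0.01  0.18  4.8 ] y,z after [0.96 0.27] [ 0.27 -0.96]
```

View pics/s5.png

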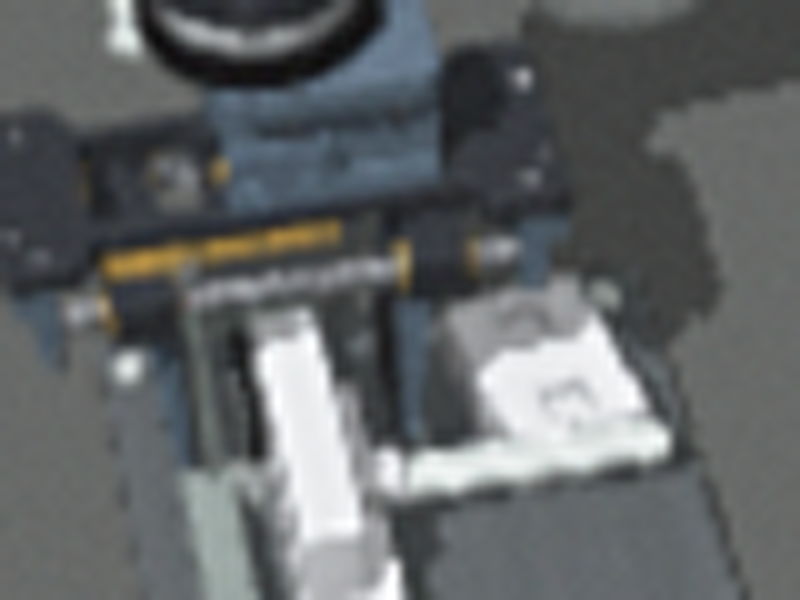

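Request:
jog_arm(
  plan=[-1.5, 0, 0, 0, -1.2, 0, 0, 0, 0, -0.3, -2, 0, 0, 0, -2.5, 0, 0, 0, -2, 0, 0, 0, 0, 0, 1.2, 0, 0, 0, 1.5, 0, 0, 0, 0, 0, 0, 0],
)

```text
time_s: 8.23
ee_pos: [568.0, -33.1, 67.8]
ee_rot: [-105.7, 89.7, 179.9]
force: [-0.4, 0.3, -0.6]
gripper_width: 75.1
```

Request:
jog_arm(
  plan=[0, 0, 0, 0, 0, 0, 0, 0, 0, 0, 0, 0, 0, 0, 0, 0, 0, 0, 0, 0, 0, 0, 0, 0, 0, 0, 0, 0, 0, 0, 0, 0, 0, 0, 0, 0, 0, 0, 0, 0],
  claw=1.5,
  newtons=40,
)

```text
time_s: 9.07
ee_pos: [570.4, -32.6, 70.1]
ee_rot: [86.0, 89.9, 11.6]
force: [3.6, 1.0, -0.6]
gripper_width: 21.6
```

Run:
```python
from plan import *
plan(604,-140.5,70,0,15.6)
crop('side',225,150,80,60,10,'pics/s6.png')
```

```text
t 9.07 pos [570.4 -32.6  70.1] tool axes y,z world [0.963 0.269] [ 0.269 -0.963] tilt [ 1.8e-03  4.0e-04 -1.0e+00] q6 -20.0 w 21.6 F [ 3.6  1.  -0.6]
turn units -0.0 shift cm before-turn axes [1.00e-02 3.40e-01 1.13e+01]  after-turn axes [1.00e-02 3.30e-01 1.13e+01] y,z after [0.96 0.27] [ 0.27 -0.96]
```

View pics/s6.png

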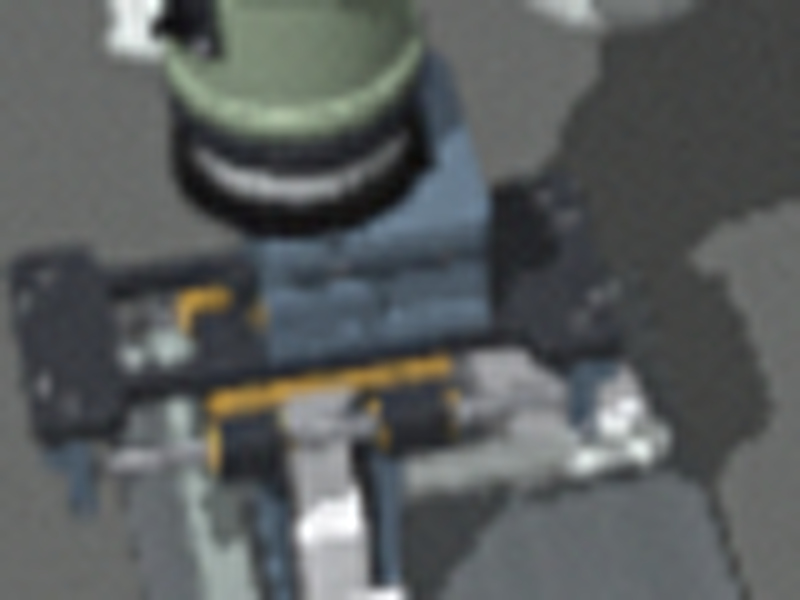

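Request:
jog_arm(
  plan=[0, 0, -0.1, 0, 0, 0, -0.1, 0, 0, 0, -0.1, 0, 0, 0, -0.1, 0, 0, 0, -0.1, 0, 0, 0, -0.1, 0, 0, 0, -0.1, 0, 0, 0, -0.1, 0, 0, 0, -0.1, 0, 0, 0, -0.1, 0, 0, 0, -0.1, 0, 0, 0, -0.1, 0],
)

```text
time_s: 10.12
ee_pos: [567.6, -22.7, 70.1]
ee_rot: [35.7, 89.8, -38.7]
force: [5.6, -6.1, -3.8]
gripper_width: 22.0
```

Request:
jog_arm(
  plan=[0, 0, -0.1, 0, 0, 0, -0.1, 0, 0, 0, -0.1, 0, 0, 0, -0.1, 0, 0, 0, -0.1, 0],
)

```text
time_s: 10.53
ee_pos: [565.8, -16.3, 70.1]
ee_rot: [96.1, 89.9, 21.7]
force: [3.2, 6.2, -0.2]
gripper_width: 22.0
```

Request:
jog_arm(
  plan=[0, 0, 0, 0],
)

```text
time_s: 10.62
ee_pos: [565.7, -15.8, 70.1]
ee_rot: [102.6, 89.9, 28.2]
force: [3.7, 2.5, -0.7]
gripper_width: 22.1
```

Request:
jog_arm(
  plan=[0, 0, -0.1, 0, 0, 0, -0.1, 0],
)

```text
time_s: 10.78
ee_pos: [565.3, -14.5, 70.1]
ee_rot: [65.7, 89.9, -8.7]
force: [5.4, -1.0, -2.3]
gripper_width: 21.7
```

Request:
jog_arm(
  plan=[0, 0, -0.1, 0, 0, 0, -0.1, 0],
)

```text
time_s: 10.95
ee_pos: [564.8, -12.6, 70.1]
ee_rot: [64.9, 89.9, -9.5]
force: [5.2, 0.0, -1.7]
gripper_width: 21.8
```

Request:
jog_arm(
  plan=[0, 0, -0.1, 0, 0, 0, -0.1, 0],
)

```text
time_s: 11.12
ee_pos: [564.7, -12.1, 70.1]
ee_rot: [30.4, 89.8, -43.9]
force: [6.2, -9.9, -3.3]
gripper_width: 21.9
```

Request:
jog_arm(
  plan=[0, 0, -0.1, 0, 0, 0, -0.1, 0],
)

```text
time_s: 11.28
ee_pos: [564.6, -11.8, 70.1]
ee_rot: [19.9, 89.6, -54.4]
force: [8.6, -15.4, -4.8]
gripper_width: 21.8
```

Run:
```python
from plan import *
plan(604,-140.5,70,0,15.6)
crop('side',225,160,80,60,10,'pics/s7.png')
```

```text
t 11.28 pos [564.6 -11.8  70.1] tool axes y,z world [0.963 0.27 ] [ 0.27  -0.963] tilt [ 0.0041 -0.0057 -1.    ] q6 -17.6 w 21.8 F [  8.6 -15.4  -4.8]
turn units 0.01 shift cm before-turn axes [ 0.1   0.31 13.45]  after-turn axes [ 0.1   0.33 13.45] y,z after [0.96 0.27] [ 0.27 -0.96]
```

View pics/s7.png

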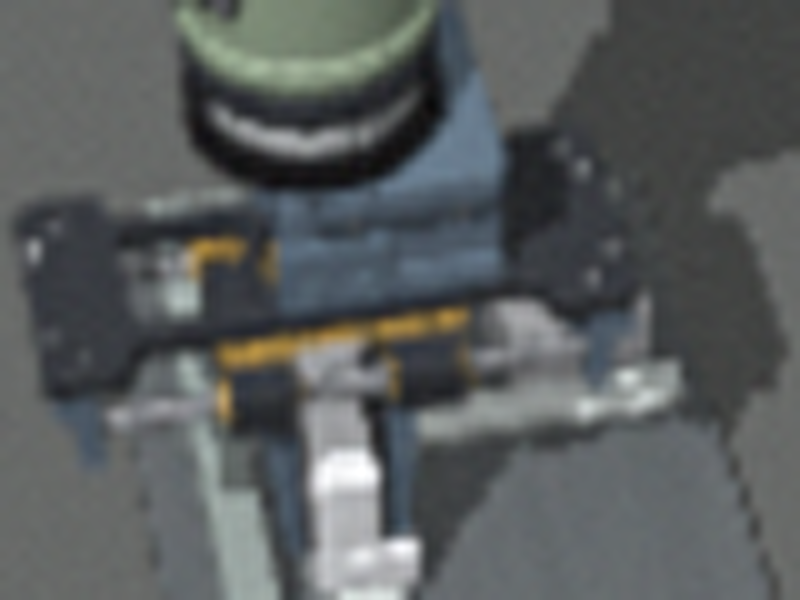

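Request:
jog_arm(
  plan=[0, 0, 0.2, 0, 0, 0, 0.2, 0, 0, 0, 0.2, 0, 0, 0, 0.2, 0, 0, 0, 0.1, 0, 0, 0, 0, 0],
)

```text
time_s: 11.83
ee_pos: [565.7, -15.9, 70.1]
ee_rot: [136.2, 89.9, 61.8]
force: [4.2, 6.2, -0.8]
gripper_width: 21.5
```

Run:
```python
from plan import *
plan(604,-140.5,70,0,15.6)
```

```text
t 11.83 pos [565.7 -15.9  70.1] tool axes y,z world [0.963 0.269] [ 0.269 -0.963] tilt [ 0.0012  0.0022 -1.    ] q6 -18.5 w 21.5 F [ 4.2  6.2 -0.8]
turn units -0.0 shift cm before-turn axes [-1.000e-02  3.400e-01  1.303e+01]  after-turn axes [-1.000e-02  3.300e-01  1.303e+01] y,z after [0.96 0.27] [ 0.27 -0.96]
```

Request:
jog_arm(
  plan=[0, 0, 0.2, 0, 0, 0, 0.1, 0, 0, 0, 0, 0],
)

```text
time_s: 12.08
ee_pos: [565.8, -16.3, 70.1]
ee_rot: [167.5, 89.6, 93.0]
force: [2.7, 15.3, 0.1]
gripper_width: 21.8
```

Request:
jog_arm(
  plan=[0, 0, -0.3, 0, 0, 0, -0.2, 0, 0, 0, 0, 0],
)

```text
time_s: 12.33
ee_pos: [565.3, -14.3, 70.1]
ee_rot: [123.3, 89.9, 48.9]
force: [4.4, 1.9, -2.0]
gripper_width: 22.1
```

Request:
jog_arm(
  plan=[0, 0, 0, 0, 0, 0, 0, 0, 0, 0, 0, 0, 0, 0, 0, 0, 0, 0, 0, 0, 0, 0, 0, 0],
  claw=7.5,
)

```text
time_s: 12.83
ee_pos: [564.4, -15.6, 69.9]
ee_rot: [-105.8, 90.0, 179.8]
force: [-0.3, -0.1, -0.3]
gripper_width: 59.1
```

Request:
jog_arm(
  plan=[-2, 0, 0, 0, -3, 0, 0, 0, -3, 0, 0, 0, -3, 0, 0, 0, -3, 0, 0, 0],
  claw=9.1,
)

```text
time_s: 13.25
ee_pos: [564.3, -15.5, 211.3]
ee_rot: [-110.4, 90.0, 175.2]
force: [0.9, -0.0, -0.5]
gripper_width: 90.4
```

Run:
```python
from plan import *
plan(K[0],K[1],120,0,13.8)
crop('side',225,150,80,60,10,'pics/s8.png')
```

```text
t 13.25 pos [564.3 -15.5 211.3] tool axes y,z world [0.963 0.269] [ 0.269 -0.963] tilt [-5.e-04  0.e+00 -1.e+00] q6 -18.3 w 90.4 F [ 0.9 -0.  -0.5]
turn units 0.3 shift cm before-turn axes [  9.14  -4.09 -34.16]  after-turn axes [  9.14  -5.16 -34.01] y,z after [0.97 0.24] [ 0.24 -0.97]
```

View pics/s8.png

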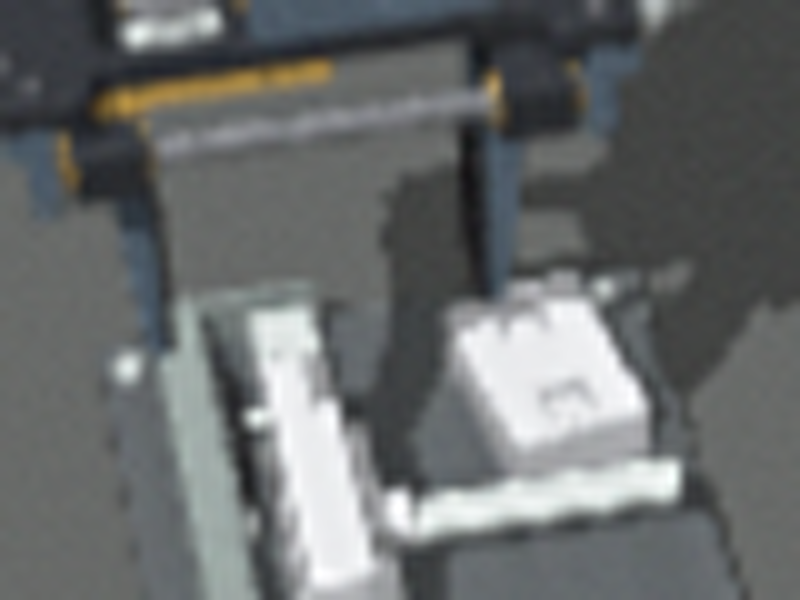

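Request:
jog_arm(
  plan=[0, -0.4, -3.4, 0.3, 0, -0.5, -3.4, 0, 0, -0.5, -3.4, 0, 0, -0.5, -3.4, 0, 0, -0.5, -3.4, 0, 0, -0.5, -3.4, 0, 0, -0.5, -3.4, 0, 0, -0.5, -3.4, 0, 0, -0.6, -3.4, 0, 0, -0.6, -3.4, 0, 0, 0, 0, 0],
)

```text
time_s: 14.22
ee_pos: [430.8, 306.7, 209.8]
ee_rot: [-172.8, 89.8, 111.3]
force: [0.2, 0.2, 0.3]
gripper_width: 91.0
```

Run:
```python
from plan import *
plan(K[0],K[1],120,0,13.8)
t=env.grab_frame('top')[:,:,::-1];s=env.grab_frame('side')[:,:,::-1]
cv2.imwrite('pics/top9.png',t);cv2.imwrite('pics/side9.png',s)
crop('top',300,170,60,60,10,'pics/t9.png',t);crop('side',255,175,48,40,14,'pics/s9.png',s);crop('side',250,250,80,70,8,'pics/s9k.png',s)
```

```text
t 14.22 pos [430.8 306.7 209.8] tool axes y,z world [0.97  0.243] [ 0.243 -0.97 ] tilt [-0.0011  0.0027 -1.    ] q6 20.0 w 91.0 F [0.2 0.2 0.3]
turn units 0.05 shift cm before-turn axes [8.98 0.12 0.49]  after-turn axes [8.98 0.12 0.48] y,z after [0.97 0.24] [ 0.24 -0.97]
```

View pics/t9.png

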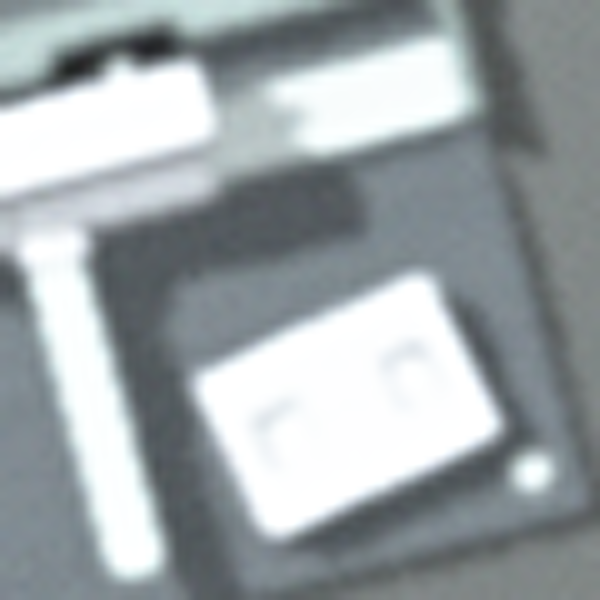

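View pics/s9.png

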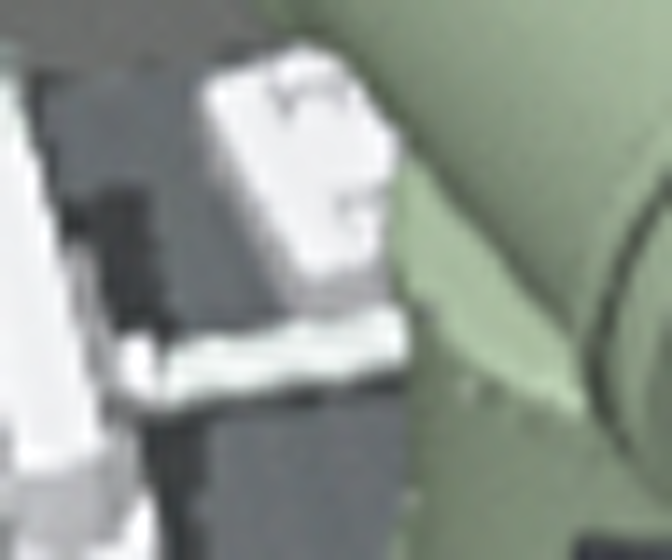

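View pics/s9k.png

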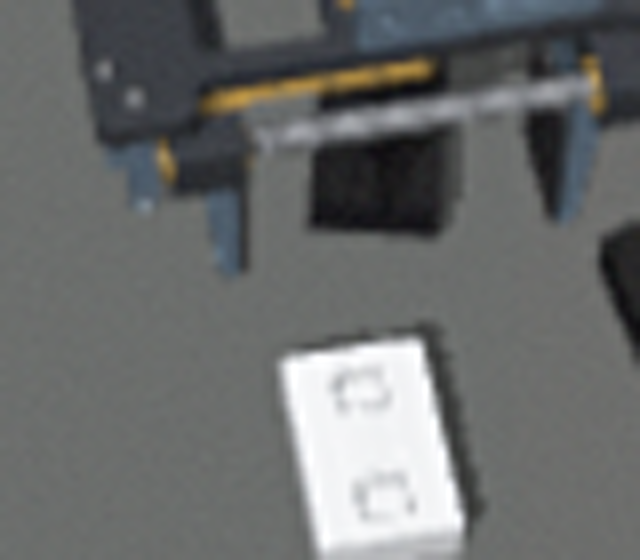

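```bash
cat > sil.py <<'E'
from plan import *
from scipy.optimize import minimize
def sil(n,img,p0,zb,zt,roi,bg=None):
    x0,y0,w,h=roi; g=img[y0:y0+h,x0:x0+w].max(axis=2).astype(float)
    lo=np.percentile(g,25) if bg is None else bg; m=np.clip((g-lo-25)/(235-lo-25),0,1); m=np.clip(m*1.0,0,1)
    k=8
    def ren(p):
        q=(p[0],p[1],np.radians(p[2])); P=[(a,b,z) for a in(-24,24) for b in(-35,35) for z in(zb,zt)]
        u=(proj(n,place(q,P))-[x0,y0]+.5)*k-.5
        hull=cv2.convexHull(np.round(u*16).astype(np.int32))
        im=np.zeros((h*k,w*k),np.uint8); cv2.fillConvexPoly(im,hull,255,cv2.LINE_8,4)
        im=cv2.GaussianBlur(im,(0,0),k*0.6); return cv2.resize(im,(w,h),interpolation=cv2.INTER_AREA)/255.
    f=lambda p:((ren(p)-m)**2).sum()
    r=minimize(f,p0,method='Nelder-Mead',options=dict(initial_simplex=[p0,np.add(p0,[4,0,0]),np.add(p0,[0,4,0]),np.add(p0,[0,0,4])],xatol=.02,fatol=1e-3))
    return r.x.round(2),round(r.fun,2)
E
python3 - <<'E'
from sil import *
t0=cv2.imread('pics/top0.png');s0=cv2.imread('pics/side0.png');t9=cv2.imread('pics/top9.png')
print('K top',sil('top',t0,[433,302.5,13.8],6,28,(158,218,48,36)))
print('K side',sil('side',s0,[433,302.5,13.8],6,28,(278,286,38,42)))
print('plain top',sil('top',t0,[600,302.5,13.8],0,28,(160,155,40,36)))
print('L top',sil('top',t9,[505,-137,25],14,36,(317,192,36,36)))
E
```

```text
K top (array([432.99, 304.79,  13.45]), np.float64(10.26))
K side (array([432.72, 301.89,  12.94]), np.float64(17.66))
plain top (array([615.67, 314.47,   9.6 ]), np.float64(11.91))
L top (array([ 506.47, -137.18,   25.12]), np.float64(22.89))
```

Run:
```python
from h import *
def P(n,a,b,off,k,z):
    A=ray(n,uc(a,*off,k),z);B=ray(n,uc(b,*off,k),z); print(n,((A+B)/2).round(1),'dist',np.linalg.norm(A-B).round(1),'ang',np.degrees(np.arctan2(*(A-B)[:2]*[-1,1])).round(1))
P('side',(252,187),(283,322),(270,280),10,28)
P('side',(362,390),(386,495),(250,250),8,28)
P('top',(285,430),(408,378),(300,170),10,36)
S=lambda p:uc(p,300,170,10)
for ex in (0,):
  o=[('top',S(q),l) for q,l in zip([(192,378),(430,270),(503,430),(272,543)],[(24,35,36),(24,-35,36),(-24,-35,36),(-24,35,36)])]
  p,e=fit(o,[505,-137,.4]); print(p,np.degrees(p[2]),e.round(1).tolist())
# side0 base pockets, crop off 228,165 k7
P('side',(345,118),(377,172),(228,165),7,36)
t0=cv2.imread('pics/top0.png'); crop('top',155,215,55,45,14,'pics/k14.png',t0)
t9=cv2.imread('pics/top9.png'); crop('top',312,190,45,40,14,'pics/l14.png',t9)
s0=cv2.imread('pics/side0.png')
```

```text
side [431.8 304.1  28. ] dist 40.3 ang -166.1
side [431.8 303.7  28. ] dist 39.2 ang -166.2
top [ 506.  -136.5   36. ] dist 37.7 ang 23.5
[ 5.05822846e+02 -1.37369152e+02  4.43923176e-01] 25.434924436071178 [[0.9, 0.2], [-0.5, 0.6], [-0.4, -0.0], [0.2, -0.9]]
side [ 505.7 -135.5   36. ] dist 40.3 ang -153.5
```

View pics/k14.png

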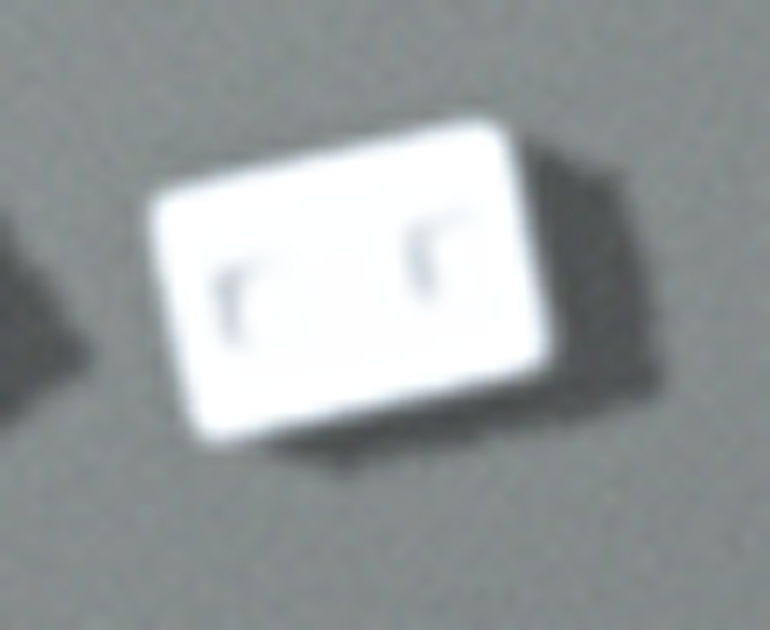

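View pics/l14.png

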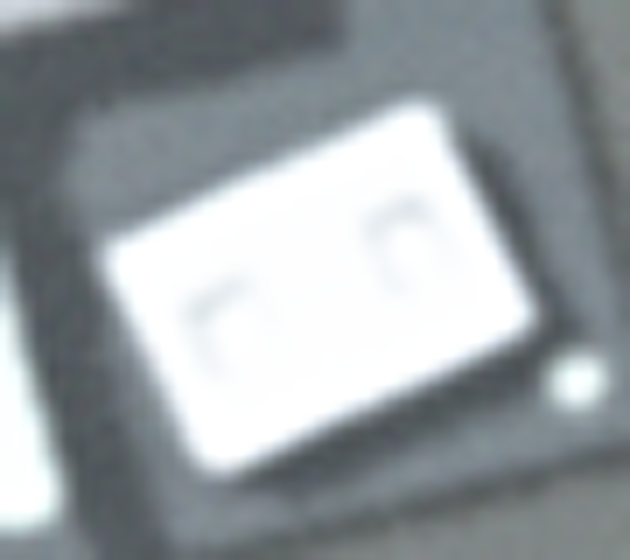

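```bash
sed -i 's/^L=.*/L=[505.7,-136.3,np.radians(25.6)];K=[432.7,303.2,np.radians(13.6)]/' plan.py
python3 - <<'E'
from plan import *
plan(K[0],K[1],34.5,0,13.6)
E
```

```text
t 14.32 pos [432.5 302.8 209.7] tool axes y,z world [0.97  0.241] [ 0.241 -0.97 ] tilt [-2.e-04 -8.e-04 -1.e+00] q6 19.8 w 91.2 F [ 1.2 -0.5 -0.2]
turn units 0.06 shift cm before-turn axes [17.52  0.04 -0.05]  after-turn axes [17.52  0.04 -0.05] y,z after [0.97 0.24] [ 0.24 -0.97]
```

Request:
jog_arm(
  plan=[2, 0, 0, -0.05, 2.5, 0, 0, 0, 2.5, 0, 0, 0, 2.5, 0, 0, 0, 2, 0, 0, 0, 2, 0, 0, 0, 1, 0, 0, 0, 0, 0, 0, 0, 0, 0, 0, 0, 0, 0, 0, 0],
)

```text
time_s: 15.15
ee_pos: [434.1, 302.3, 66.1]
ee_rot: [109.0, 89.9, 33.1]
force: [-0.6, -0.2, 1.6]
gripper_width: 90.9
```

Run:
```python
from plan import *
plan(K[0],K[1],34.5,0,13.6)
crop('side',260,265,70,65,9,'pics/s10.png')
```

```text
t 15.15 pos [434.1 302.3  66.1] tool axes y,z world [0.97  0.243] [ 0.243 -0.97 ] tilt [ 0.0019  0.0012 -1.    ] q6 19.5 w 90.9 F [-0.6 -0.2  1.6]
turn units 0.08 shift cm before-turn axes [ 3.15 -0.12 -0.12]  after-turn axes [ 3.15 -0.12 -0.12] y,z after [0.97 0.24] [ 0.24 -0.97]
```

View pics/s10.png

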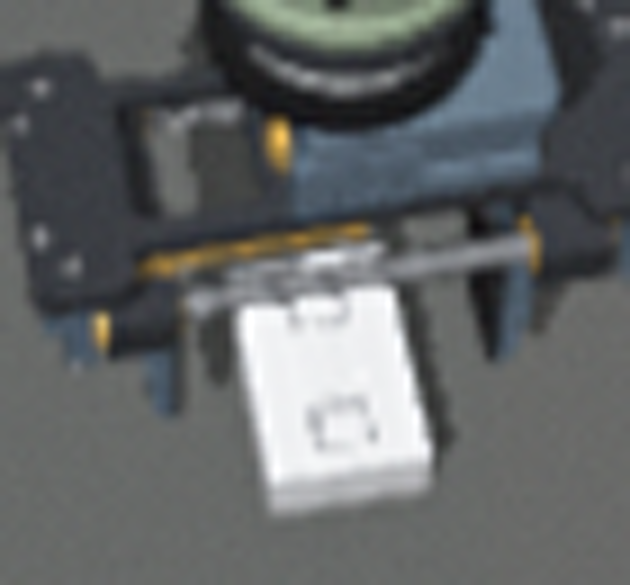

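Request:
jog_arm(
  plan=[1.5, -0.05, -0.08, 0.08, 1.0, 0, 0, 0, 0.6, 0, 0, 0, 0, 0, 0, 0, 0, 0, 0, 0, 0, 0, 0, 0],
)

```text
time_s: 15.7
ee_pos: [432.7, 303.1, 34.4]
ee_rot: [112.5, 89.9, 36.1]
force: [0.3, -0.8, -0.1]
gripper_width: 91.1
```

Request:
jog_arm(
  plan=[0, 0, 0, 0, 0, 0, 0, 0, 0, 0, 0, 0, 0, 0, 0, 0, 0, 0, 0, 0, 0, 0, 0, 0, 0, 0, 0, 0, 0, 0, 0, 0, 0, 0, 0, 0, 0, 0, 0, 0],
  claw=4.0,
  newtons=30,
)

```text
time_s: 16.53
ee_pos: [432.5, 302.9, 34.0]
ee_rot: [117.0, 90.0, 40.6]
force: [-0.3, -0.6, 1.0]
gripper_width: 47.4
```

Run:
```python
from plan import *
plan(K[0],K[1],34.5,0,13.6)
crop('side',260,265,70,65,9,'pics/s11.png')
```

```text
t 16.53 pos [432.5 302.9  34. ] tool axes y,z world [0.972 0.236] [ 0.236 -0.972] tilt [ 3.e-04  3.e-04 -1.e+00] q6 20.1 w 47.4 F [-0.3 -0.6  1. ]
turn units 0.0 shift cm before-turn axes [-0.05  0.02 -0.02]  after-turn axes [-0.05  0.02 -0.02] y,z after [0.97 0.24] [ 0.24 -0.97]
```

View pics/s11.png

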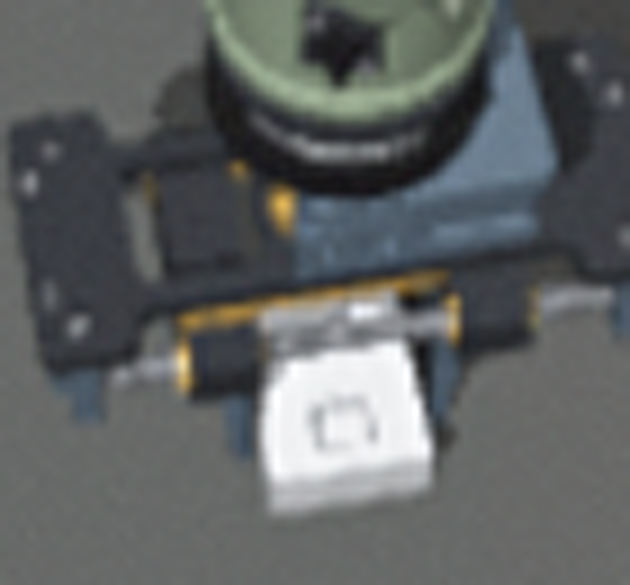

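Request:
jog_arm(
  plan=[-1, 0, 0, 0, -2, 0, 0, 0, -2.5, 0, 0, 0, -3, 0, 0, 0, -3, 0, 0, 0, -2.5, 0, 0, 0, 0, 0, 0, 0],
)

```text
time_s: 17.17
ee_pos: [434.7, 304.4, 179.5]
ee_rot: [111.1, 89.4, 34.7]
force: [1.8, 0.5, -2.4]
gripper_width: 47.6
```

Run:
```python
from plan import *
plan(L[0],L[1],170,0,25.6)
```

```text
t 17.17 pos [434.7 304.4 179.5] tool axes y,z world [0.972 0.235] [ 0.235 -0.972] tilt [ 0.0087  0.006  -0.9999] q6 20.1 w 47.6 F [ 1.8  0.5 -2.4]
turn units -2.0 shift cm before-turn axes [ 0.75 -3.48 44.51]  after-turn axes [  0.75 -12.64  42.82] y,z after [0.9  0.43] [ 0.43 -0.9 ]
```

Request:
jog_arm(
  plan=[0, -0.2, 2, 0, 0, -0.3, 3, 0, 0, -0.3, 3.5, 0, 0, -0.3, 3.5, 0, 0, -0.3, 3.5, 0, 0, -0.3, 3.5, 0, 0, -0.3, 3.5, 0, 0, -0.3, 3.5, 0, 0, -0.3, 3.5, 0, 0, -0.3, 3.5, 0, 0, -0.3, 3.5, 0, 0, -0.3, 3, 0],
)

```text
time_s: 18.17
ee_pos: [490.4, -91.3, 172.7]
ee_rot: [-109.6, 89.9, 173.9]
force: [0.3, 0.0, -2.4]
gripper_width: 47.6
```

Request:
jog_arm(
  plan=[0, 0, 2.5, -1, 0, 0, 2, -1, 0, 0, 0, 0, 0, 0, 0, 0, 0, 0, 0, 0],
)

```text
time_s: 18.58
ee_pos: [502.9, -131.8, 172.9]
ee_rot: [-142.3, 89.8, 153.3]
force: [-0.3, 0.4, -1.5]
gripper_width: 47.8
```

Run:
```python
from plan import *
plan(L[0],L[1],80,0,25.6)
```

```text
t 18.58 pos [ 502.9 -131.8  172.9] tool axes y,z world [0.902 0.431] [ 0.431 -0.902] tilt [-0.0026  0.0013 -1.    ] q6 -41.5 w 47.8 F [-0.3  0.4 -1.5]
turn units -0.01 shift cm before-turn axes [9.29 0.07 0.55]  after-turn axes [9.29 0.07 0.55] y,z after [0.9  0.43] [ 0.43 -0.9 ]
```

Request:
jog_arm(
  plan=[2, 0, 0.3, 0, 2.5, 0, 0.25, 0, 2.5, 0.05, 0, 0, 1.3, 0, 0, 0, 0, 0, 0, 0, 0, 0, 0, 0, 0, 0, 0, 0],
)

```text
time_s: 19.17
ee_pos: [507.5, -136.7, 91.9]
ee_rot: [55.3, 89.9, -9.1]
force: [0.9, 0.7, -1.8]
gripper_width: 47.8
```

Run:
```python
from plan import *
plan(L[0],L[1],70,0,25.6)
crop('side',240,150,80,60,10,'pics/s12.png')
crop('top',290,160,80,60,10,'pics/t12.png')
```

```text
t 19.17 pos [ 507.5 -136.7   91.9] tool axes y,z world [0.901 0.433] [ 0.433 -0.901] tilt [ 1.6e-03 -3.0e-04 -1.0e+00] q6 -42.0 w 47.8 F [ 0.9  0.7 -1.8]
turn units 0.01 shift cm before-turn axes [ 2.19 -0.15 -0.11]  after-turn axes [ 2.19 -0.15 -0.11] y,z after [0.9  0.43] [ 0.43 -0.9 ]
```

View pics/s12.png

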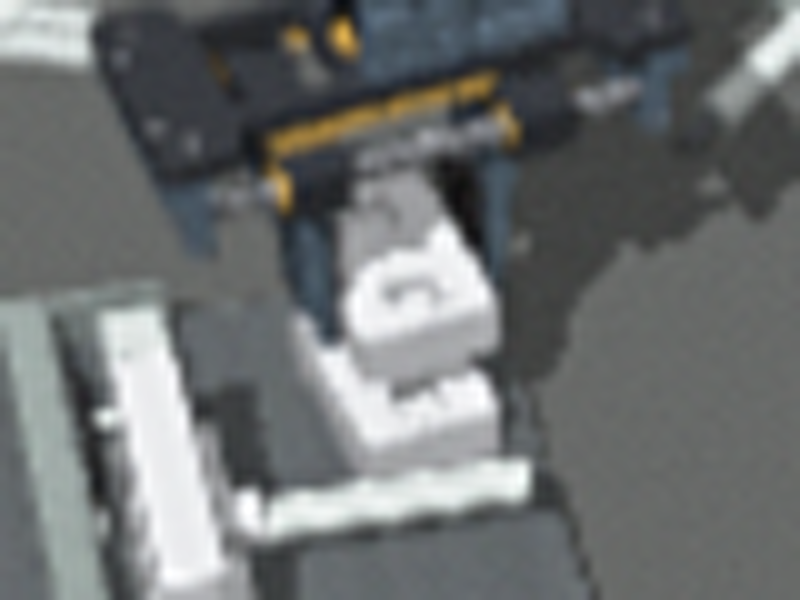

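View pics/t12.png

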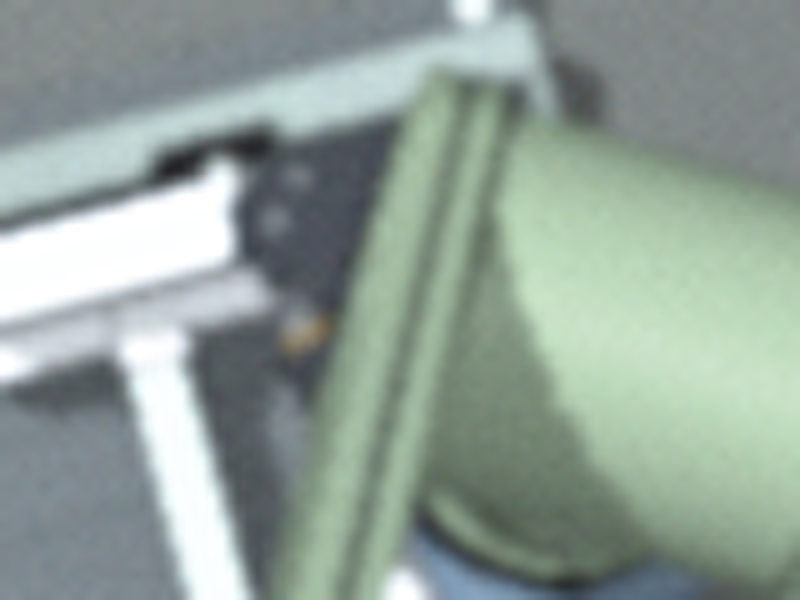

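Run:
```python
from ov import *
from plan import *
s=env.grab_frame('side')[:,:,::-1].copy()
st=env.state(); p=st['ee_pos']; print(p.round(1),st['time_s'])
a=np.radians(25.6); b=p[2]-34
B=[p[0],p[1],a]
ov('side',s,240,150,80,60,10,'pics/o12.png',[(B,rect(-24,24,-35,35,b+28),(0,0,255)),(B,rect(-24,24,-35,35,b+6),(0,0,255)),(L,rect(-24,24,-35,35,36),(255,0,0)),(L,rect(-24,24,-35,35,12),(255,0,0))])
```

```text
[ 507.6 -137.1   92.2] 19.3167
```

View pics/o12.png

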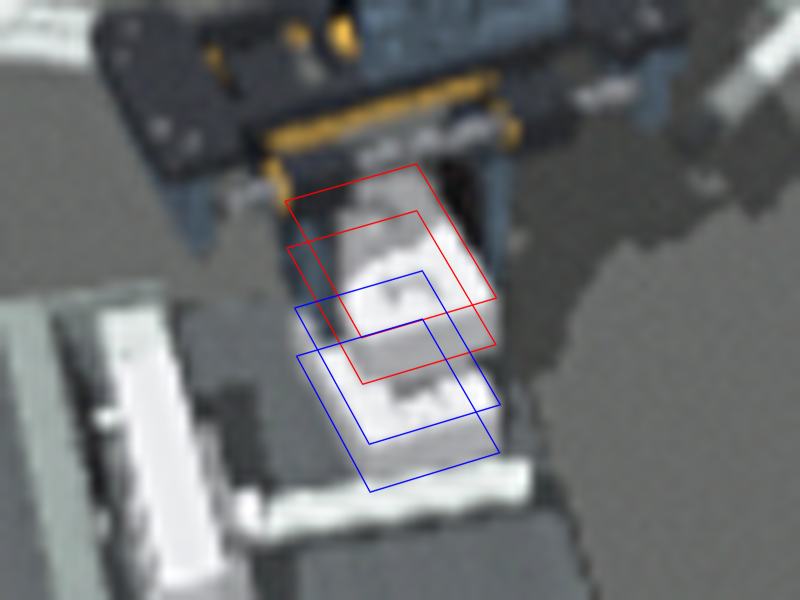

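Request:
jog_arm(
  plan=[0.7, -0.07, -0.07, 0, 0.7, -0.07, -0.08, 0, 0.4, 0, 0, 0, 0, 0, 0, 0, 0, 0, 0, 0, 0, 0, 0, 0],
)

```text
time_s: 19.82
ee_pos: [505.0, -136.5, 72.8]
ee_rot: [119.8, 90.0, 55.4]
force: [-0.2, 0.2, -1.9]
gripper_width: 48.2
```

Run:
```python
from plan import *
plan(L[0],L[1],70,0,25.6)
```

```text
t 19.82 pos [ 505.  -136.5   72.8] tool axes y,z world [0.902 0.432] [ 0.432 -0.902] tilt [ 1.e-04  1.e-04 -1.e+00] q6 -42.0 w 48.2 F [-0.2  0.2 -1.9]
turn units 0.0 shift cm before-turn axes [0.28 0.07 0.01]  after-turn axes [0.28 0.07 0.01] y,z after [0.9  0.43] [ 0.43 -0.9 ]
```

Lower gently, watching the force.

Request:
jog_arm(
  plan=[0.15, 0.05, 0, 0, 0.15, 0, 0, 0, 0.1, 0, 0, 0, 0, 0, 0, 0],
)

```text
time_s: 20.15
ee_pos: [505.3, -136.2, 68.7]
ee_rot: [-145.3, 90.0, 150.4]
force: [0.2, 1.1, -3.3]
gripper_width: 48.1
```

Request:
jog_arm(
  plan=[0.1, 0, 0, 0, 0.1, 0, 0, 0, 0, 0, 0, 0],
)

```text
time_s: 20.4
ee_pos: [505.3, -136.2, 66.8]
ee_rot: [-150.5, 90.0, 145.1]
force: [0.3, 0.6, -2.6]
gripper_width: 47.9
```

Request:
jog_arm(
  plan=[0.1, 0, 0, 0, 0.1, 0, 0, 0, 0.05, 0, 0, 0, 0, 0, 0, 0],
)

```text
time_s: 20.73
ee_pos: [505.3, -136.2, 64.3]
ee_rot: [-153.8, 90.0, 141.8]
force: [0.3, -0.3, -2.4]
gripper_width: 47.7
```

Request:
jog_arm(
  plan=[0.05, 0, 0, 0, 0.05, 0, 0, 0, 0, 0, 0, 0],
)

```text
time_s: 20.98
ee_pos: [505.4, -136.2, 64.0]
ee_rot: [61.5, 90.0, -2.9]
force: [-1.8, 0.4, 4.1]
gripper_width: 47.8
```

Request:
jog_arm(
  plan=[0, 0, 0, 0, 0, 0, 0, 0, 0, 0, 0, 0, 0, 0, 0, 0, 0, 0, 0, 0, 0, 0, 0, 0],
  claw=7.0,
)

```text
time_s: 21.48
ee_pos: [505.4, -136.2, 63.3]
ee_rot: [137.0, 90.0, 72.6]
force: [-0.2, 0.5, 0.3]
gripper_width: 69.9
```

Request:
jog_arm(
  plan=[-1, 0, 0, 0, -2, 0, 0, 0, -3, 0, 0, 0, -3, 0, 0, 0, -3, 0, 0, 0, -3, 0, 0, 0],
)

```text
time_s: 21.98
ee_pos: [505.1, -136.1, 215.7]
ee_rot: [58.4, 90.0, -6.0]
force: [-0.2, 0.3, 0.3]
gripper_width: 70.1
```

Request:
jog_arm(
  plan=[-1, 0, -3, 0, 0, 0, -3.5, 0, 0, 0, -3.5, 0, 0, 0, -3.5, 0, 0, 0, -3.5, 0, 0, 0, -3.5, 0, 0, 0, -3.5, 0, 0, 0, -3.5, 0, 0, 0, -3.5, 0, 0, 0, -3.5, 0, 0, 0, 0, 0],
)

```text
time_s: 22.9
ee_pos: [353.7, 178.9, 224.3]
ee_rot: [156.9, 89.8, 92.9]
force: [-0.2, 0.5, 0.2]
gripper_width: 70.6
```

Run:
```python
from ov import *
from plan import *
print(env.state()['time_s'],env.state()['ee_pos'],env.state()['force'])
t=env.grab_frame('top')[:,:,::-1].copy();s=env.grab_frame('side')[:,:,::-1].copy()
cv2.imwrite('pics/topE.png',t);cv2.imwrite('pics/sideE.png',s)
pl=[(L,rect(-24,24,-35,35,58),(0,0,255)),(L,rect(-24,24,-35,35,36),(0,255,0))]
ov('top',t,280,160,80,60,10,'pics/oE1.png',pl);ov('side',s,225,155,80,60,10,'pics/oE2.png',pl)
```

```text
22.9 [353.74205446 178.9356083  224.29363562] [-0.1638196   0.53667858  0.23686172]
```

View pics/oE1.png

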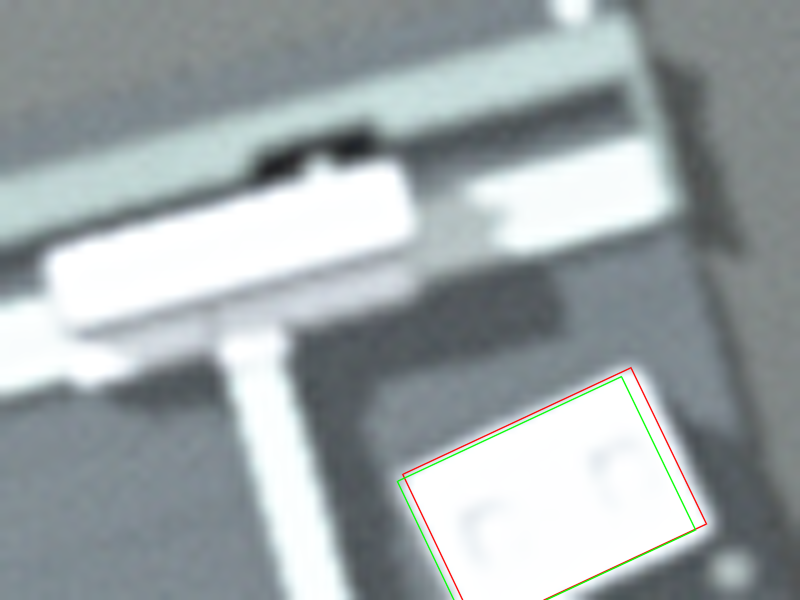

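View pics/oE2.png

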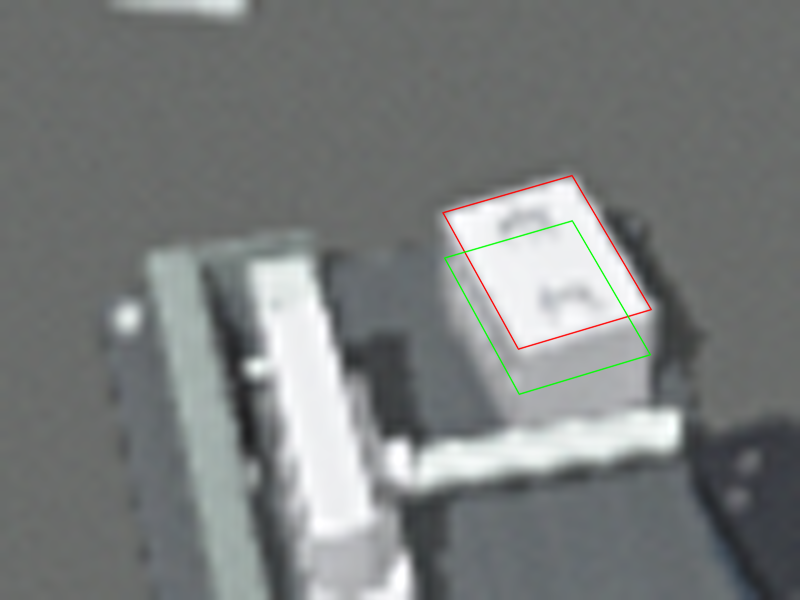

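View pics/topE.png

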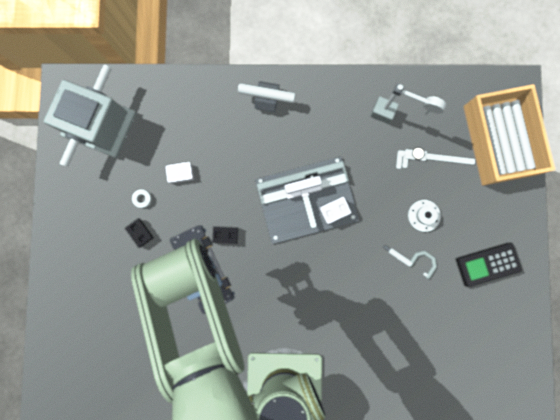

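Run:
```python
from plan import *
S=lambda p:uc(p,280,160,10)
o=[('top',S(q),l) for q,l in zip([(45,258),(392,162),(414,228),(68,330)],[(11,50,78),(11,-50,78),(-11,-50,78),(-11,50,78)])]
p,e=fit(o,[570,-40,.27]); d=np.array(p[:2])-[590.8,-110.7]; print(p,np.hypot(*d),e.round(1).tolist())
```

```text
[ 5.73190661e+02 -4.56065284e+01  2.90370581e-01] 67.4332920811543 [[-0.2, -0.1], [0.2, -0.6], [0.2, 0.4], [-0.2, 0.3]]
```

Request:
jog_arm(
  plan=[0, 0, 0, 0, 0, 0, 0, 0, 0, 0, 0, 0],
)

```text
time_s: 23.25
ee_pos: [356.8, 173.9, 223.5]
ee_rot: [40.3, 90.0, -24.2]
force: [-0.6, 0.2, -0.9]
gripper_width: 69.6
```

Run:
```python
from workcell import env
print(env.job_done())
```

```text
the job is handed in; nothing more can be done
None
```

The slide is locked in the next detent and the keyed block is seated on the base block. I handed the job in at about 23 s; the hand-in reports no verdict.

**Slide:** I squeezed the tab to a 28 mm grip opening, moved the slide about 48 mm and let go. I then gripped the plain end at the grip point and drew the slide on slowly until it stopped by itself. Pushing both ways met about 15 N within roughly 4 mm, so I take it as locked. The top picture puts it about 67 mm from its start. Whether the tab is fully out was not measured. I judged it from that resistance and from the pictures, and they show the finger clear of the base block.

**Keyed block:** I used the aluminium block with pockets at top-view pixel (180, 235). The lugs went into the pockets at the first try, and the block came to rest at exactly the expected seated height (gripper at z = 64.0 mm). After I let go, its outline matched a 58 mm top over the base block in both views, to about 1 pixel (2 to 3 mm).

**Everything else:** The final overview shows the plain block and the measuring things where they were, by eye only. The arm is well clear of everything.

**Disagreements:** The two cameras differed by about 1.5 mm in y, so I used the average. An automatic outline fit disagreed by 1 to 3 mm, and I set it aside in favour of corners and pockets read by hand.

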